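# Run the twin-knob specimen carriage up to its pointers

### The job

Using only the two black wing knobs of the flat metal stage, wind its specimen carriage away from you until both pointed ends of the crossbar are level with the two dark pointers at the sides of the base plate. Each knob drives one end of the crossbar, so turn them alternately in small steps: it must never stand more than about 10 degrees out of square. Do not push the carriage itself, and leave the loose steel plug standing between the knobs where it is.

Things in the scene. Friction and masses are not known exactly. Their poses are not given: they have to be found in the camera images.
- stage: the fixed flat stage: a grey-painted base plate 220 mm deep by 310 mm wide on short feet, its top 12 mm above the bench. Origin on the bench, below the mid-point between the racks (the plate reaches from 125 mm before it to 95 mm behind it). x points along the carriage's travel, away from the robot, y to the left, z up. It stands turned up to 0.2 rad either way.
- left_knob (a joint): turn of the left (+y) black wing knob, rad; it grows clockwise seen from above and pushes the left end of the carriage along the stage's +x by 40 mm per rad. Range -0.2 to 2.3; it starts at 0, turns with light friction (about 0.06 N m) and stays where it is left. At 0 its wing lies along the stage's x.
- right_knob (a joint): the same for the right (-y) knob, which pushes the right end: clockwise too moves it along the stage's +x, 40 mm per rad.
- left_knob_grip (a point): on the axis of the left knob, at the height to grip, 70 mm above the bench. The wing is 46 mm long, 14 mm thick and 32 mm high (53 to 85 mm above the bench); below it lie a round flange 40 mm across (top at 53 mm) and a gear housing. This point's x axis lies along the wing and turns with it. Knob axes are 200 mm apart, 85 mm before the stage's origin.
- right_knob_grip (a point): the same for the right knob.
- carriage: the carriage: an aluminium crossbar 30 mm by 235 mm, its top 36 mm above the bench, with a round mounted specimen seated at its middle (top at 57 mm). Each rack drives it by a headed pin with under 1 mm of play; racks 200 mm apart. Origin at the middle of the bar's underside; x and y parallel to the stage's when it is square. At the start it is square, 30 mm before the stage's origin.
- carriage_left (a point): point of the left nose of the crossbar, on its centre line, 123 mm left of its middle. Axes as for the carriage.
- carriage_right (a point): point of the right nose of the crossbar, on its centre line, 126 mm right of its middle. Axes as for the carriage.
- index_left (a point): tip of the left dark steel pointer, fixed on the left margin of the base plate, 58 to 66 mm farther along the stage's x than the carriage stands with both knobs at 0. Axes parallel to the stage's.
- index_right (a point): tip of the right pointer, as far along the stage's x as the left one.
- plug_center (a point): centre of a loose round steel plug, 29 mm across and 22 mm high, standing on the base plate about half-way between the knobs; to be left alone.

How it is judged:
By the outcome, as a careful person would: the job done as asked, in the order asked, and still so for the second after the job is handed in, with the robot touching nothing.
It also fails if it takes over 64 s, if anything falls off the work surface, if the arm or the gripper's body presses on something with over 40 N, if the wrist force passes 120 N, or if a joint passes its speed limit or range.

### The arm

A 7-joint arm with a two-finger parallel gripper is mounted at the origin on a cart in front of the work surface, level with it; the furniture and walls round the work are solid. World frame = base frame: x ahead of the robot, y to its left, z up, the work surface at z = 0. Lengths are in mm, angles in rad, forces in N, time in s.
With the tool pointing down it reaches from about 400 to 850 mm from the base axis. Payload 4.5 kg.
Tool frame: the origin (TCP) lies between the finger pads; the fingertips stand 25 mm ahead of it and the grasp point (between the pads) lies 6 mm ahead of it; z points along the fingers, y is the direction in which the jaws open and shut (so a half turn about z gives the same grasp; the last joint's range is limited). The gripper opens to 85 mm and grips with 20 to 120 N. Pads are 22 mm wide; open, the fingers measure 114 mm over their backs; the gripper's body (76 mm by 85 mm) begins 54 mm behind the grasp point. The pads swing forward as they close: fully open they stand 13 mm farther back than shut.
Start: joints at [-1.108, 0.689, -0.195, 1.565, 0.157, 0.902, -0.215], TCP at [259.846, 568.447, 256.317] pointing down, gripper open.
Joint ranges: [-3.01, 3.01], [-0.46, 2.08], [-1.47, 1.51], [0.13, 2.56], [-1, 4.14], [0.04, 2.09], [-2.66, 2.66]. Speed limits (rad/s): [2.57, 2.57, 3.14, 3.14, 3.14, 3.14, 3.14].

### API

Orientations are given as a unit quaternion [w, x, y, z].
In Python, from rig import state, optics, sign_off gives the robot as it stands. The module is installed in compiled form; this text tells all that it offers.
- The arm moves only by the tool move_arm, never from a script. Its argument "increments" is a list of rows, each a list of 5 numbers: the opening in per cent of the stroke, from 0 (shut) to 100 (fully open), then the shift along the tool's x, y, z in units of 40 mm (1.0 is 40 mm), then the turn about the tool's z in units of 10 degrees (1.0 is 10 degrees). A call has exactly 8 rows; each row is the pose to reach, as a shift and turn from the pose commanded when the call began, along the tool's axes at that moment; what a row does not reach only later rows make up. A row lasts 1/8 s, in which the tool goes at most 62.5 mm and 10.7 degrees, less where a joint would pass 70% of its speed; a pose out of reach is approached as far as the arm can. A call with a gripper value outside its range is refused whole. The fingers move at their own pace and stop on an object; "grip_force" is the grip in N (left out, the last holds). Time passes only in rows, so rows that repeat a pose let the fingers close, or fill a call up. It gives the time, the measured TCP pose, the force and the opening at its end, in the units of the state.
- state(): the state, without advancing time (a new reading comes with each control period).
- optics.grab_frame(name): name is "side" or "top"; returns the picture (384x512x3 uint8, red, green, blue); there is no depth.
- optics.calibration(name): a dict with "camera_matrix" (3x3 intrinsics, pixels), "distortion" ([k1, k2, p1, p2, k3] as OpenCV has them; the pictures are not rectified), "world_from_camera" (4x4, takes a point from camera to world coordinates). Camera axes: x right, y up, looking along -z (the intrinsics and any distortion apply to the point x, -y, -z); pixel columns grow to the right and rows downward; lengths in mm; the calibration is good to about 2 mm. A picture is of the moment at which its call begins. calibration takes no time and is no camera call.
- sign_off(): hands the job in, once; it reports no verdict.
The state is a dict: "time": time; "joint_pos": joint angles; "qd": joint speeds; "tau": joint torques, N m; "tool_pos": TCP position; "orientation": TCP orientation; "ft_force": force on the tool from outside, world axes, zero at the start; "moment": the same for the moment, N m; "grip_width": finger opening in mm.
Only numpy, scipy, OpenCV 4.12 (cv2) and the standard library are available. Lean on these libraries where they do the work, as an engineer would, in place of code of your own. Each camera call takes 0.05 s, during which the arm holds its last target.

## Working session

There is one attempt and no reset: what is moved stays moved. The work goes in short steps, Python scripts to look and compute and a tool call to move; the robot and the scene stay as the last step left them, time stands still between calls to the robot, and variables do not carry over. Pictures are saved under pics/ and viewed, and the job is handed in when it is done.

Besides the shell and the picture viewer there is one more tool, called after "Emit:" as name([rows], argument=value, ...), one row to a line, values as JSON. move_arm: Moves the arm, as the interface text tells. Its arguments: {"type":"object","properties":{"increments":{"type":"array"},"grip_force":{"type":"number"}},"required":["increments"]}

```bash
mkdir -p pics; python3 - <<'E'
from rig import state, optics
import cv2
print(state())
for n in("side","top"):
    c=optics.calibration(n); print(n,c)
    cv2.imwrite(f"pics/{n}0.png",cv2.resize(optics.grab_frame(n)[:,:,::-1],(800,600),interpolation=cv2.INTER_CUBIC))
E
```

```text
{'time': 0.0, 'joint_pos': array([-1.10819702,  0.68997812, -0.19453924,  1.56638553,  0.15731032,
        0.90250006, -0.21510196]), 'qd': array([-0.00043062, -0.00072142, -0.0009074 , -0.00022779, -0.00079245,
        0.00038997,  0.00011794]), 'tau': array([ 7.23865414e-04, -5.39609098e+01, -1.26585167e+00, -1.58539206e+01,
        9.16945544e-03,  9.80623561e-03,  6.95325483e-06]), 'tool_pos': array([259.63693968, 567.83310115, 255.47725675]), 'orientation': array([-1.35040075e-04,  2.12705345e-01,  9.77115938e-01, -9.28282900e-04]), 'ft_force': array([ 0.76365264, -0.10484648,  0.44099171]), 'moment': array([-0.03162363,  0.01386055,  0.01575918]), 'grip_width': 85.62443723874229}
side {'camera_matrix': array([[469.68428009,   0.        , 254.36267406],
       [  0.        , 469.68428009, 202.76691036],
       [  0.        ,   0.        ,   1.        ]]), 'distortion': array([0.01860293, 0.        , 0.        , 0.        , 0.        ]), 'world_from_camera': array([[-9.89496196e-01,  1.01053724e-01, -1.03370319e-01,
         4.37211175e+02],
       [-1.43258029e-01, -5.89765802e-01,  7.94766278e-01,
         6.29416255e+02],
       [ 1.93498130e-02,  8.01226837e-01,  5.98047775e-01,
         6.15945121e+02],
       [ 0.00000000e+00,  0.00000000e+00,  0.00000000e+00,
         1.00000000e+00]])}
top {'camera_matrix': array([[405.52575714,   0.        , 265.24292766],
       [  0.        , 405.52575714, 191.05043077],
       [  0.        ,   0.        ,   1.        ]]), 'distortion': array([0.01240041, 0.        , 0.        , 0.        , 0.        ]), 'world_from_camera': array([[-2.38756445e-02,  9.84719710e-01, -1.72502310e-01,
         3.85023017e+02],
       [-9.99603075e-01, -2.60961032e-02, -1.06153911e-02,
        -7.76921001e+01],
       [-1.49548229e-02,  1.72180391e-01,  9.84951911e-01,
         9.27403274e+02],
       [ 0.00000000e+00,  0.00000000e+00,  0.00000000e+00,
         1.00000000e+00]])}
```

View pics/side0.png

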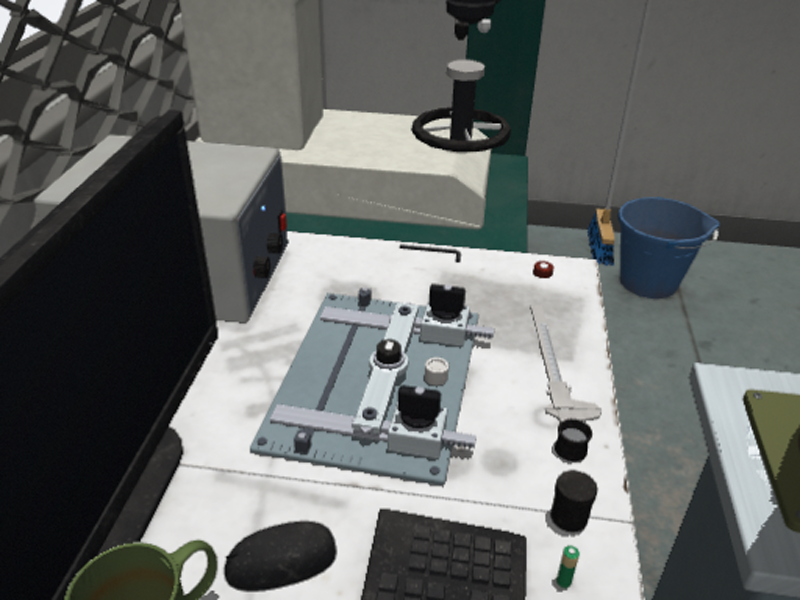

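View pics/top0.png

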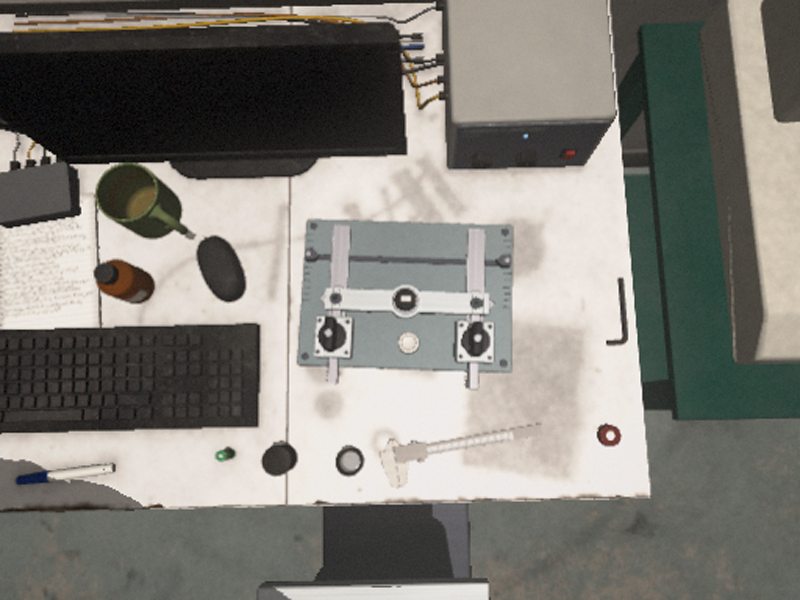

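The side view shows the whole stage, with the knobs at (446,300) and (419,405). The top view shows the stage at (300-512, 220-372), with the knobs at (333,336) and (477,339), the plug at (408,342) and the pointers at (311,256) and (505,261). I'll enlarge these.

```bash
cat > h.py <<'E'
from rig import state, optics
import cv2, numpy as np
def crop(n,x0,y0,x1,y1,s,f):
    im=optics.grab_frame(n)[:,:,::-1][y0:y1,x0:x1]
    cv2.imwrite(f"pics/{f}.png",cv2.resize(im,None,fx=s,fy=s,interpolation=cv2.INTER_CUBIC))
def world(n,uv,z):
    c=optics.calibration(n);T=c["world_from_camera"]
    p=cv2.undistortPoints(np.array([[uv]],float),c["camera_matrix"],c["distortion"])[0,0]
    d=T[:3,:3]@np.array([p[0],-p[1],-1]);o=T[:3,3]
    return o+d*(z-o[2])/d[2]
def pix(n,P):
    c=optics.calibration(n);T=c["world_from_camera"]
    q=(np.atleast_2d(P)-T[:3,3])@T[:3,:3]; q=q*[1,-1,-1]
    return cv2.projectPoints(q,np.zeros(3),np.zeros(3),c["camera_matrix"],c["distortion"])[0][:,0]
def stage(x,y,th,P):
    P=np.atleast_2d(np.array(P,float));c,s=np.cos(th),np.sin(th)
    return np.c_[x+c*P[:,0]-s*P[:,1],y+s*P[:,0]+c*P[:,1],P[:,2]]
E
python3 - <<'E'
from h import *
crop("top",185,130,335,242,5,"t1")
crop("side",155,175,325,315,4.7,"s1")
E
```

```text
(no output)
```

View pics/t1.png

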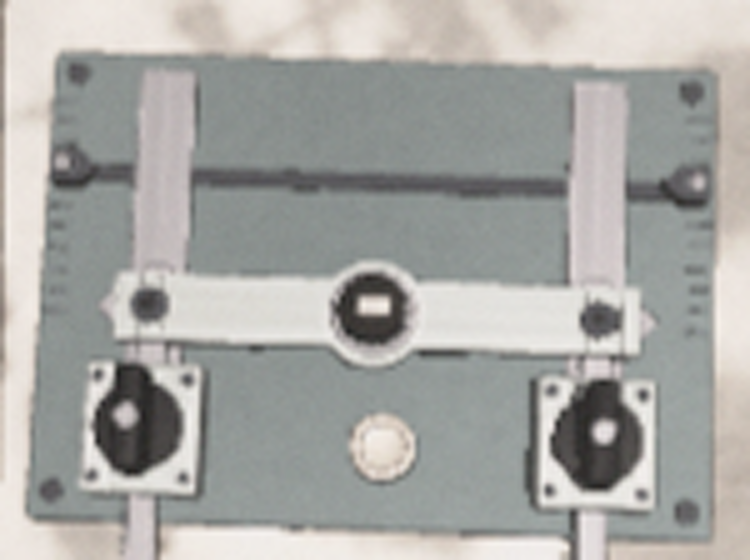

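View pics/s1.png

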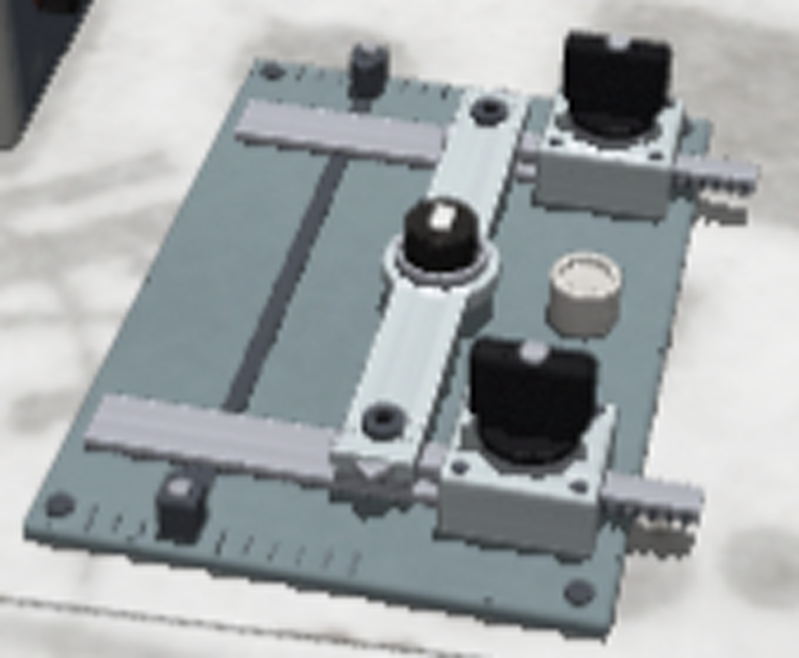

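In the top crop, the plate corners are at (58,55), (718,70), (28,520) and (708,541). The knob dots are at (125,413) and (603,430), the noses at (103,306) and (655,323), and the plug at (383,448). In the side crop, the corners are at (25,532), (610,635), (258,60) and (712,120), and the knob dots at (533,350) and (620,41). Next I fit the stage pose.

```bash
cat > fit.py <<'E'
from h import *
from scipy.optimize import least_squares
C=[[95,155,12],[95,-155,12],[-125,155,12],[-125,-155,12],[-85,100,86],[-85,-100,86]]
T=np.array([[58,55],[718,70],[28,520],[708,541],[125,413],[603,430]])/5+[185,130]-.4
S=np.array([[25,532],[258,60],[610,635],[712,120],[533,350],[620,41]])/4.7+[155,175]-.4
def r(p,ns=("top","side")):
    P=stage(*p[:3],C)
    return np.concatenate([(pix(n,P)-o).ravel() for n,o in(("top",T),("side",S)) if n in ns])
for ns in (("top",),("side",),("top","side")):
    s=least_squares(lambda p:r(p,ns),[450,-70,0]);print(ns,s.x,np.round(s.fun.reshape(-1,2),1).tolist())
E
python3 fit.py; python3 - <<'E'
from h import *
from fit import s
print([world("top",np.array(p)/5+[184.6,129.6],z)[:2].round(1) for p,z in(((125,413),86),((603,430),86),((383,448),34))])
E
```

```text
('top',) [ 5.68476424e+02 -5.64727115e+01 -5.85903839e-02] [[-0.6, -1.0], [-0.3, -0.2], [-0.8, -0.1], [0.9, 0.3], [0.2, 0.5], [0.4, 0.3]]
('side',) [ 5.65217610e+02 -5.38962388e+01 -6.00479187e-02] [[-1.3, -0.6], [-0.6, -0.3], [0.6, -0.8], [0.4, 0.2], [0.8, 0.9], [0.1, 0.4]]
('top', 'side') [ 5.66658647e+02 -5.55022539e+01 -5.85092306e-02] [[-1.0, -0.3], [-0.6, 0.6], [-1.3, 0.7], [0.5, 1.2], [-0.2, 1.4], [-0.0, 1.1], [-1.7, -1.3], [-1.2, -0.8], [-0.0, -1.7], [-0.3, -0.4], [0.1, 0.1], [-0.6, -0.1]]
('top',) [ 5.68476424e+02 -5.64727115e+01 -5.85903839e-02] [[-0.6, -1.0], [-0.3, -0.2], [-0.8, -0.1], [0.9, 0.3], [0.2, 0.5], [0.4, 0.3]]
('side',) [ 5.65217610e+02 -5.38962388e+01 -6.00479187e-02] [[-1.3, -0.6], [-0.6, -0.3], [0.6, -0.8], [0.4, 0.2], [0.8, 0.9], [0.1, 0.4]]
('top', 'side') [ 5.66658647e+02 -5.55022539e+01 -5.85092306e-02] [[-1.0, -0.3], [-0.6, 0.6], [-1.3, 0.7], [0.5, 1.2], [-0.2, 1.4], [-0.0, 1.1], [-1.7, -1.3], [-1.2, -0.8], [-0.0, -1.7], [-0.3, -0.4], [0.1, 0.1], [-0.6, -0.1]]
[array([490.6,  48.8]), array([ 478.3, -150.5]), array([478.6, -57.6])]
```

```bash
cat > mv.py <<'E'
import sys
from h import *
# python3 mv.py L|R|x,y  z  knobangle [dx dy in world]
ST=(566.7,-55.5,-0.0585)
K={'L':stage(*ST,[[-85,100,0]])[0],'R':stage(*ST,[[-85,-100,0]])[0]}
from scipy.spatial.transform import Rotation as Ro
def plan(tx,ty,tz,a):
    s=state();q=s['orientation'];R=Ro.from_quat([q[1],q[2],q[3],q[0]]).as_matrix()
    d=np.array([tx,ty,tz])-s['tool_pos']
    yaw=np.arctan2(R[1,1],R[0,1]);t=yaw-(ST[2]+np.pi/2-a);t=(t+np.pi)%(2*np.pi)-np.pi
    print('time',round(s['time'],2),'pos',s['tool_pos'].round(1),'ang(knob)',round(ST[2]+np.pi/2-yaw,3),'q',s['joint_pos'].round(2),'F',s['ft_force'].round(1),'M',s['moment'].round(2),'w',round(s['grip_width'],1))
    print('tilt',R[:,2].round(3),'shift units',(R.T@d/40).round(3),'turn units',round(np.degrees(t)/10,3))
if __name__=='__main__':
    k=K[sys.argv[1]]; dx,dy=(map(float,sys.argv[4:6]) if len(sys.argv)>4 else (0,0))
    plan(k[0]+dx,k[1]+dy,float(sys.argv[2]),float(sys.argv[3]))
E
python3 mv.py L 180 0
```

```text
time 0.2 pos [259.7 568.1 255.8] ang(knob) 0.37 q [-1.11  0.69 -0.19  1.57  0.16  0.9  -0.22] F [ 0.1 -0.5 -0.4] M [-0.1   0.02  0.01] w 85.7
tilt [-0.    -0.001 -1.   ] shift units [-10.575  -9.424   1.906] turn units -2.122
```

Emit:
move_arm([
  [60,-0.8,-0.7,0.0,-0.2],
  [60,-1.8,-1.6,0.2,-0.5],
  [60,-2.8,-2.5,0.4,-0.8],
  [60,-3.8,-3.4,0.5,-1.1],
  [60,-4.8,-4.3,0.6,-1.4],
  [60,-5.8,-5.2,0.6,-1.7],
  [60,-6.8,-6.1,0.6,-2.0],
  [60,-7.8,-7.0,0.6,-2.1],
], grip_force=40)

```text
time: 1.2
tool_pos: [427.9, 182.5, 232.3]
orientation: [0.0, 0.031, 1.0, 0.0]
ft_force: [1.5, 0.5, 0.1]
grip_width: 51.4
```

```bash
python3 mv.py L 150 0
```

```text
time 1.2 pos [427.9 182.5 232.3] ang(knob) 0.003 q [-0.27  0.54 -0.35  2.05  0.32  0.6   0.66] F [1.5 0.5 0.1] M [ 0.04 -0.03 -0.03] w 51.4
tilt [ 0.  0. -1.] shift units [-1.696 -3.233  2.058] turn units -0.016
```

Emit:
move_arm([
  [60,-0.4,-0.9,0.2,0],
  [60,-0.8,-1.8,0.6,0],
  [60,-1.3,-2.6,1.0,0],
  [60,-1.7,-3.1,1.4,0],
  [60,-1.7,-3.23,1.8,0],
  [60,-1.7,-3.23,2.06,0],
  [60,-1.7,-3.23,2.06,0],
  [60,-1.7,-3.23,2.06,0],
])

```text
time: 2.2
tool_pos: [487.2, 51.7, 150.3]
orientation: [0.0, 0.031, 1.0, 0.0]
ft_force: [-0.3, 0.5, 0.4]
grip_width: 51.6
```

```bash
python3 mv.py L 83 0; python3 - <<'E'
from h import *
crop("side",155,135,325,275,4.7,"s2")
crop("top",185,130,335,242,5,"t2")
E
```

```text
time 2.2 pos [487.2  51.7 150.3] ang(knob) 0.003 q [-0.02  0.7  -0.28  2.06  0.45  0.43  0.86] F [-0.3  0.5  0.4] M [-0.04  0.02 -0.05] w 51.6
tilt [ 0.001  0.001 -1.   ] shift units [-0.015 -0.061  1.683] turn units -0.015
```

View pics/s2.png

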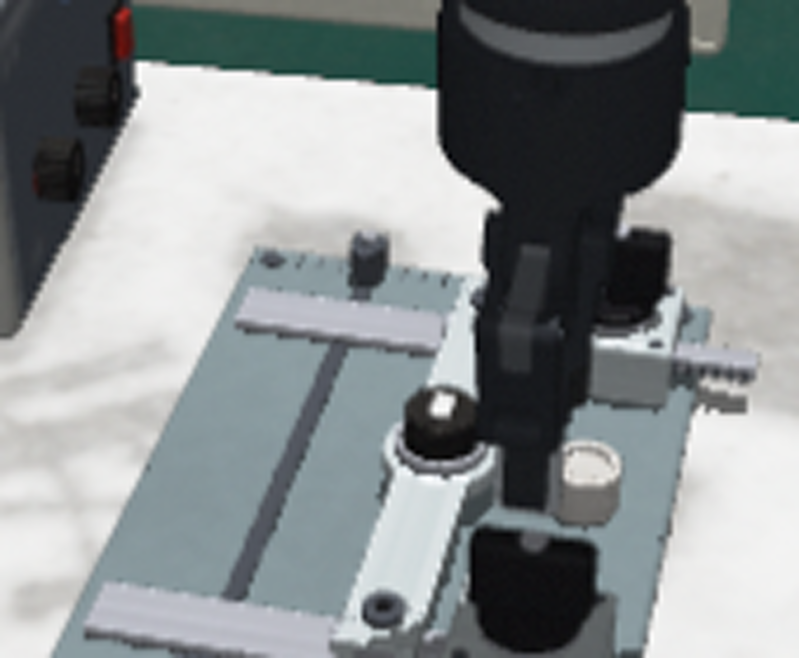

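View pics/t2.png

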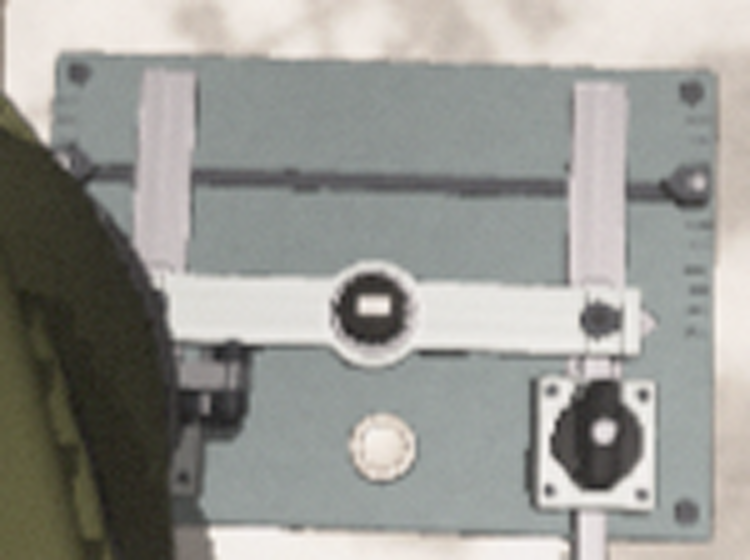

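The side crop shows the fingers above the left wing, with the wing top at (535,540) and the finger at (520,500). The plug at (590,480) is clear. I'll descend and grip.

Emit:
move_arm([
  [60,-0.02,-0.06,0.6,0],
  [60,-0.02,-0.06,1.2,0],
  [60,-0.02,-0.06,1.68,0],
  [60,-0.02,-0.06,1.68,0],
  [20,-0.02,-0.06,1.68,0],
  [5,-0.02,-0.06,1.68,0],
  [5,-0.02,-0.06,1.68,0],
  [5,-0.02,-0.06,1.68,0],
])

```text
time: 3.3
tool_pos: [488.2, 48.6, 83.6]
orientation: [0.001, 0.031, 1.0, 0.0]
ft_force: [-1.4, 1.5, 6.9]
grip_width: 13.2
```

```bash
python3 mv.py L 83 0; python3 - <<'E'
from h import *
crop("side",155,175,325,315,4.7,"s3")
E
```

```text
time 3.3 pos [488.2  48.6  83.6] ang(knob) 0.004 q [-0.09  0.83 -0.17  2.09  0.52  0.26  0.8 ] F [-1.4  1.5  6.9] M [0.04 0.13 0.07] w 13.2
tilt [ 0.002  0.    -1.   ] shift units [0.014 0.016 0.016] turn units -0.021
```

View pics/s3.png

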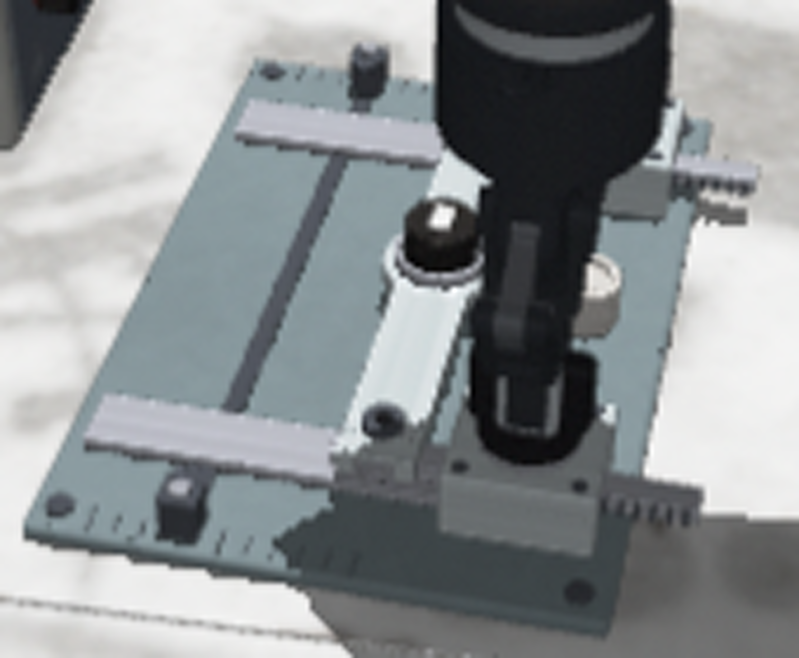

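Emit:
move_arm([
  [5,0.03,0.01,-0.02,0],
  [5,0.03,0.01,-0.02,0.4],
  [5,0.03,0.01,-0.02,0.9],
  [5,0.03,0.01,-0.02,1.4],
  [5,0.03,0.01,-0.02,1.9],
  [5,0.03,0.01,-0.02,2.3],
  [5,0.03,0.01,-0.02,2.3],
  [5,0.03,0.01,-0.02,2.3],
])

```text
time: 4.35
tool_pos: [488.2, 49.0, 83.7]
orientation: [0.002, 0.23, 0.973, 0.001]
ft_force: [5.9, -1.0, -3.1]
grip_width: 13.5
```

```bash
python3 mv.py L 150 0.4; python3 - <<'E'
from h import *
crop("side",155,175,325,315,4.7,"s4")
crop("top",185,130,335,242,5,"t4")
E
```

```text
time 4.35 pos [488.2  49.   83.7] ang(knob) 0.405 q [-0.13  0.82 -0.1   2.1   0.34  0.23  0.58] F [ 5.9 -1.  -3.1] M [-0.27 -1.14  0.01] w 13.5
tilt [ 0.003  0.001 -1.   ] shift units [ 0.011  0.005 -1.658] turn units -0.027
```

View pics/s4.png

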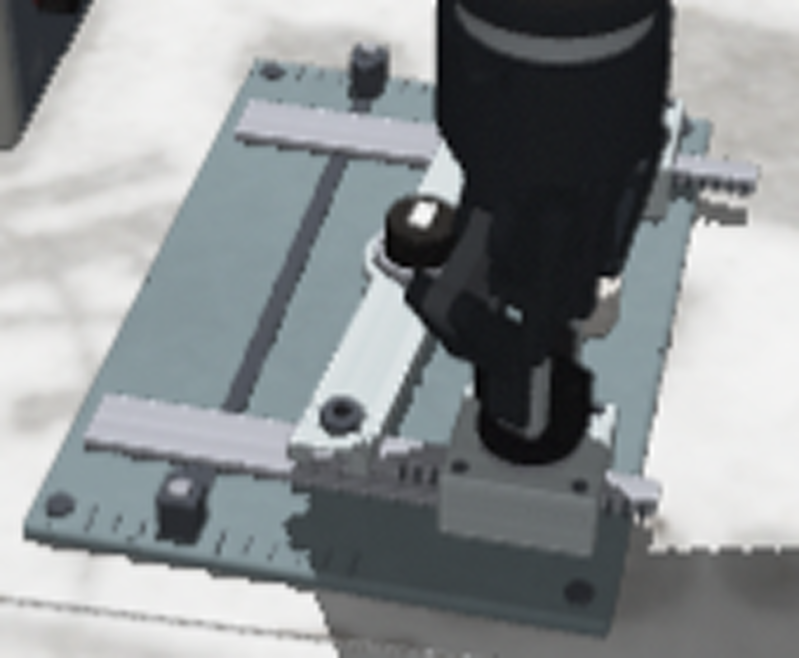

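View pics/t4.png

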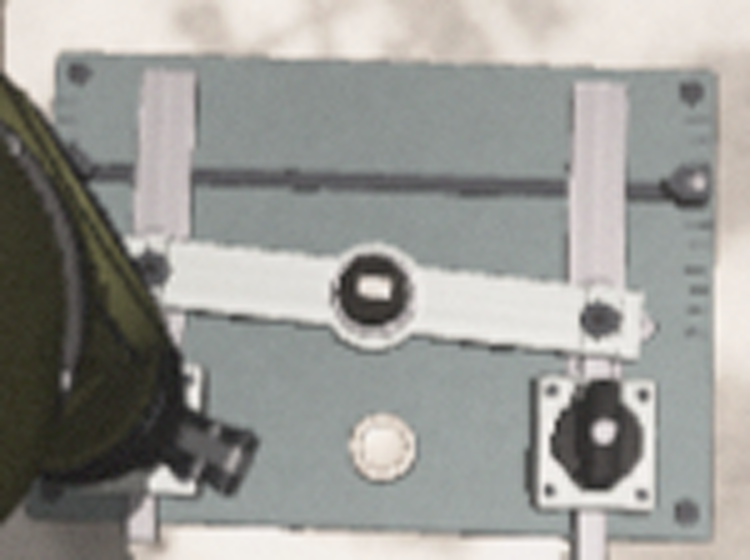

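The left end moved: its pin went from (150,304) to (155,268) in the top crop, with low forces. I'll release and go to the right knob.

```bash
python3 mv.py R 135 0
```

```text
time 4.45 pos [488.2  49.   83.7] ang(knob) 0.405 q [-0.13  0.82 -0.1   2.1   0.34  0.23  0.58] F [ 5.3 -1.4 -3.6] M [-0.23 -1.08 -0.07] w 13.1
tilt [ 0.003  0.001 -1.   ] shift units [-1.957 -4.592 -1.287] turn units -2.319
```

Emit:
move_arm([
  [50,0,0,0,0],
  [50,0,0,0,0],
  [50,0,0,-0.6,0],
  [50,0,0,-1.2,0],
  [50,-0.4,-0.9,-1.3,-0.5],
  [50,-0.9,-2.1,-1.3,-1.3],
  [50,-1.4,-3.3,-1.3,-2.0],
  [50,-1.95,-4.5,-1.3,-2.3],
])

```text
time: 5.45
tool_pos: [474.5, -148.1, 135.4]
orientation: [-0.001, 0.029, 1.0, 0.0]
ft_force: [0.1, -0.2, -0.0]
grip_width: 42.7
```

```bash
python3 mv.py R 83.5 0
```

```text
time 5.45 pos [ 474.5 -148.1  135.4] ang(knob) -0.0 q [ 0.42  0.74 -0.34  2.05  0.55  0.44  1.17] F [ 0.1 -0.2 -0. ] M [ 0.02 -0.1  -0.03] w 42.7
tilt [-0.002  0.    -1.   ] shift units [-0.042 -0.054  1.297] turn units 0.0
```

Emit:
move_arm([
  [50,-0.02,-0.05,0.3,0],
  [50,-0.02,-0.05,0.8,0],
  [50,-0.02,-0.05,1.28,0],
  [50,-0.02,-0.05,1.28,0],
  [20,-0.02,-0.05,1.28,0],
  [5,-0.02,-0.05,1.28,0],
  [5,-0.02,-0.05,1.28,0],
  [5,-0.02,-0.05,1.28,0],
])

```text
time: 6.45
tool_pos: [476.5, -150.8, 85.1]
orientation: [0.0, 0.032, 0.999, -0.001]
ft_force: [-0.4, -5.1, 4.5]
grip_width: 13.0
```

```bash
python3 mv.py R 83.5 0.8; python3 - <<'E'
from h import *
crop("side",155,175,325,315,4.7,"s5")
E
```

```text
time 6.45 pos [ 476.5 -150.8   85.1] ang(knob) 0.005 q [ 0.36  0.83 -0.24  2.07  0.62  0.31  1.11] F [-0.4 -5.1  4.5] M [-1.04  0.16  0.05] w 13.0
tilt [ 0.001 -0.003 -1.   ] shift units [0.012 0.011 0.039] turn units 4.552
```

View pics/s5.png

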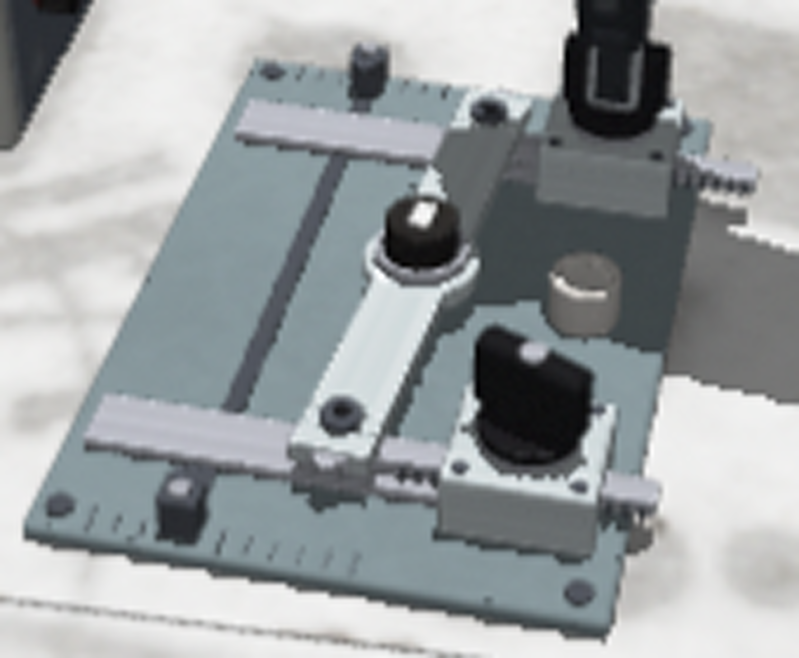

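The right wing (570-670, 40-130) is gripped near its centre (614 against 617). I'll turn it to 0.8 rad.

Emit:
move_arm([
  [5,0.01,0.01,0.02,0.6],
  [5,0.01,0.01,0.02,1.3],
  [5,0.01,0.01,0.02,2.0],
  [5,0.01,0.01,0.02,2.7],
  [5,0.01,0.01,0.02,3.4],
  [5,0.01,0.01,0.02,4.1],
  [5,0.01,0.01,0.02,4.55],
  [5,0.01,0.01,0.02,4.55],
])

```text
time: 7.5
tool_pos: [476.7, -150.3, 85.0]
orientation: [0.002, 0.417, 0.909, -0.001]
ft_force: [-1.1, -4.4, 11.1]
grip_width: 13.0
```

```bash
python3 mv.py L 135 0.4;python3 mv.py R 84 0.8; python3 - <<'E'
from h import *
crop("top",185,130,335,242,5,"t6")
crop("side",155,175,325,315,4.7,"s6")
E
```

```text
time 7.5 pos [ 476.7 -150.3   85. ] ang(knob) 0.801 q [ 0.27  0.83 -0.09  2.07  0.27  0.25  0.65] F [-1.1 -4.4 11.1] M [-1.    0.23 -0.09] w 13.0
tilt [ 0.003 -0.002 -1.   ] shift units [ 3.596  3.467 -1.261] turn units -2.296
time 7.5 pos [ 476.7 -150.3   85. ] ang(knob) 0.801 q [ 0.27  0.83 -0.09  2.07  0.27  0.25  0.65] F [-1.1 -4.4 11.1] M [-1.    0.23 -0.09] w 13.0
tilt [ 0.003 -0.002 -1.   ] shift units [ 0.012 -0.014  0.025] turn units -0.004
```

View pics/s6.png

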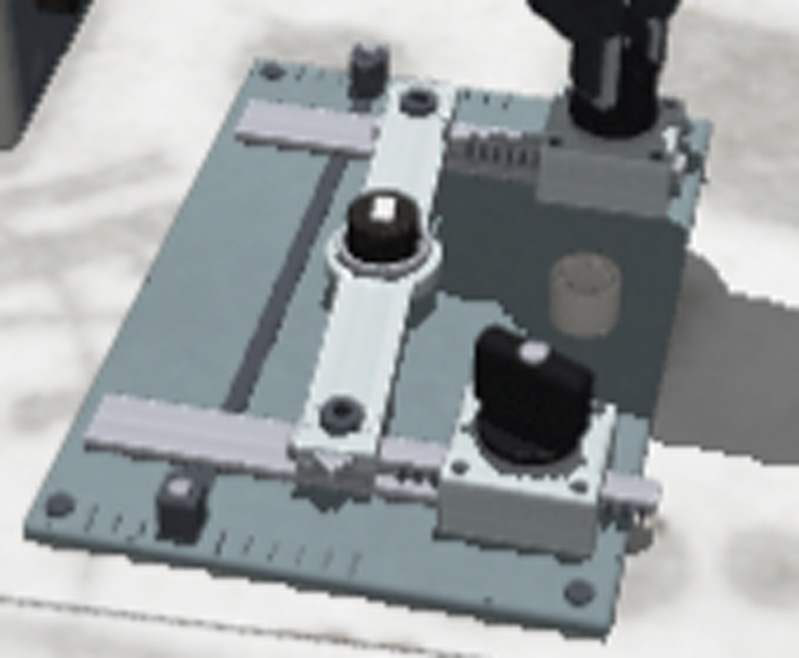

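View pics/t6.png

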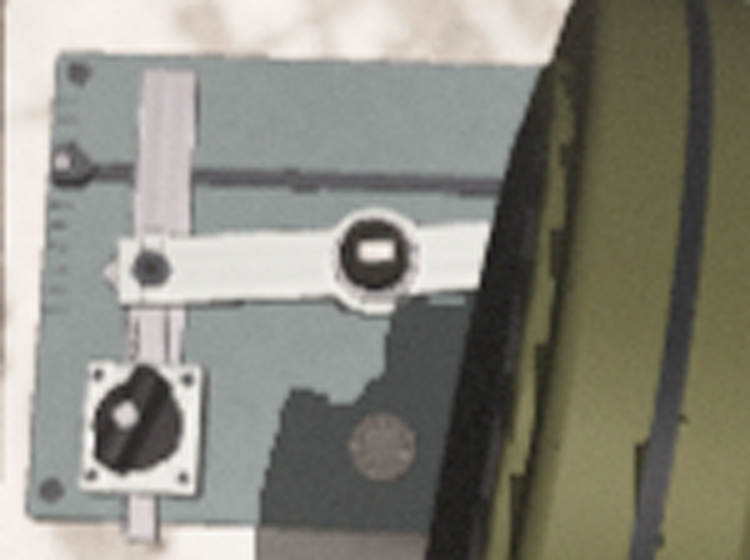

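Both knobs turn as expected: the right pin is now at (418,100) in the side crop and the skew is about 4.5°. Next is the left knob.

Emit:
move_arm([
  [50,0,0,0,0],
  [50,0,0,0,0],
  [50,0,0,-0.6,0],
  [50,0,0,-1.2,0],
  [50,0.6,0.6,-1.3,-0.5],
  [50,1.6,1.5,-1.3,-1.3],
  [50,2.6,2.5,-1.3,-2.0],
  [50,3.6,3.47,-1.3,-2.3],
])

```text
time: 8.6
tool_pos: [486.4, 53.6, 135.4]
orientation: [-0.0, 0.224, 0.975, 0.001]
ft_force: [0.6, 0.2, -0.4]
grip_width: 42.8
```

```bash
python3 mv.py L 84 0.4
```

```text
time 8.6 pos [486.4  53.6 135.4] ang(knob) 0.394 q [-0.1   0.72 -0.17  2.08  0.31  0.36  0.6 ] F [ 0.6  0.2 -0.4] M [-0.   -0.02  0.01] w 42.8
tilt [-0.     0.001 -1.   ] shift units [-0.076 -0.084  1.285] turn units 0.037
```

```bash
python3 -c "
from h import *
optics.grab_frame('top')";python3 mv.py L 84 0.4
```

```text
time 8.65 pos [487.2  64.6 135.7] ang(knob) 0.38 q [-0.11  0.72 -0.18  2.07  0.31  0.36  0.6 ] F [0.5 7.3 0.1] M [ 0.47 -0.05  0.01] w 42.5
tilt [ 0.003  0.01  -1.   ] shift units [-0.176 -0.356  1.288] turn units 0.117
```

Emit:
move_arm([
  [50,0,0,0,0],
  [50,0,0,0,0],
  [50,0,0,0,0],
  [50,0,0,0,0],
  [50,0,0,0,0],
  [50,0,0,0,0],
  [50,0,0,0,0],
  [50,0,0,0,0],
])

```text
time: 9.65
tool_pos: [486.6, 51.2, 135.5]
orientation: [0.0, 0.225, 0.974, 0.0]
ft_force: [0.1, -0.5, -1.1]
grip_width: 42.9
```

```bash
python3 mv.py L 84 0.4
```

```text
time 9.65 pos [486.6  51.2 135.5] ang(knob) 0.396 q [-0.1   0.72 -0.17  2.08  0.31  0.36  0.6 ] F [ 0.1 -0.5 -1.1] M [-0.01  0.04  0.02] w 42.9
tilt [ 0.  0. -1.] shift units [-0.046 -0.031  1.287] turn units 0.021
```

Emit:
move_arm([
  [50,-0.05,-0.03,0.3,0.02],
  [50,-0.05,-0.03,0.8,0.02],
  [50,-0.05,-0.03,1.27,0.02],
  [50,-0.05,-0.03,1.27,0.02],
  [20,-0.05,-0.03,1.27,0.02],
  [5,-0.05,-0.03,1.27,0.02],
  [5,-0.05,-0.03,1.27,0.02],
  [5,-0.05,-0.03,1.27,0.02],
])

```text
time: 10.65
tool_pos: [488.1, 49.1, 85.2]
orientation: [0.0, 0.227, 0.974, 0.0]
ft_force: [-0.1, -1.2, 5.5]
grip_width: 13.4
```

```bash
python3 mv.py L 84 1.2
```

```text
time 10.65 pos [488.1  49.1  85.2] ang(knob) 0.4 q [-0.13  0.82 -0.11  2.1   0.34  0.24  0.58] F [-0.1 -1.2  5.5] M [-0.06  0.12 -0.01] w 13.4
tilt [ 0.001  0.    -1.   ] shift units [0.011 0.    0.03 ] turn units 4.583
```

Emit:
move_arm([
  [5,0.0,0.0,0.02,0.6],
  [5,0.0,0.0,0.02,1.3],
  [5,0.0,0.0,0.02,2.0],
  [5,0.0,0.0,0.02,2.7],
  [5,0.0,0.0,0.02,3.4],
  [5,0.0,0.0,0.02,4.1],
  [5,0.0,0.0,0.02,4.58],
  [5,0.0,0.0,0.02,4.58],
])

```text
time: 11.65
tool_pos: [488.8, 49.7, 85.2]
orientation: [0.001, 0.589, 0.808, 0.001]
ft_force: [-0.6, 0.1, 13.5]
grip_width: 13.5
```

```bash
python3 mv.py L 84 1.2; python3 mv.py R 135 0.8; python3 - <<'E'
from h import *
crop("top",185,130,335,242,5,"t7")
crop("side",155,175,325,315,4.7,"s7")
E
```

```text
time 11.65 pos [488.8  49.7  85.2] ang(knob) 1.2 q [-0.2   0.82  0.01  2.1  -0.03  0.22  0.15] F [-0.6  0.1 13.5] M [ 0.13  0.21 -0.1 ] w 13.5
tilt [ 0.003  0.001 -1.   ] shift units [-0.    -0.028  0.029] turn units 0.0
time 11.65 pos [488.8  49.7  85.2] ang(knob) 1.2 q [-0.2   0.82  0.01  2.1  -0.03  0.22  0.15] F [-0.6  0.1 13.5] M [ 0.13  0.21 -0.1 ] w 13.5
tilt [ 0.003  0.001 -1.   ] shift units [-4.661 -1.836 -1.251] turn units -2.292
```

View pics/s7.png

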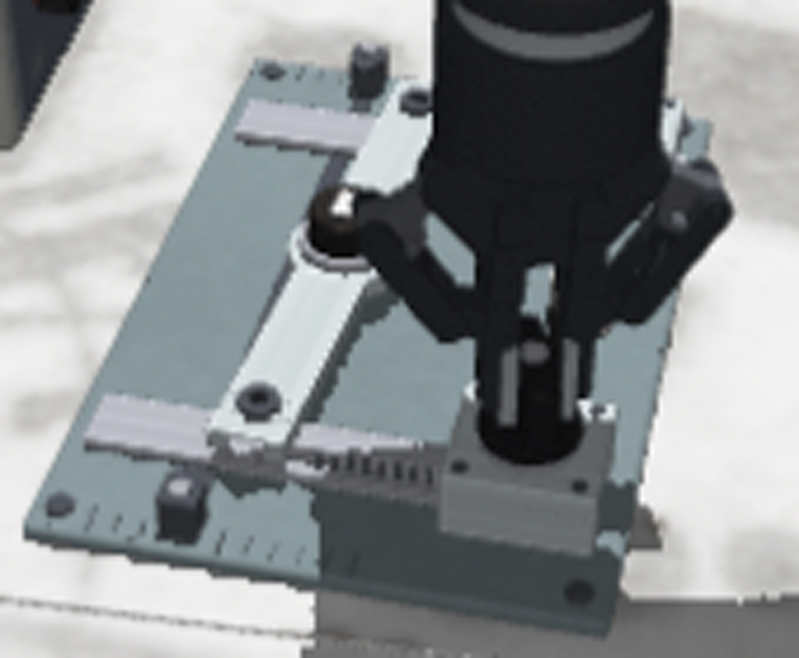

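View pics/t7.png

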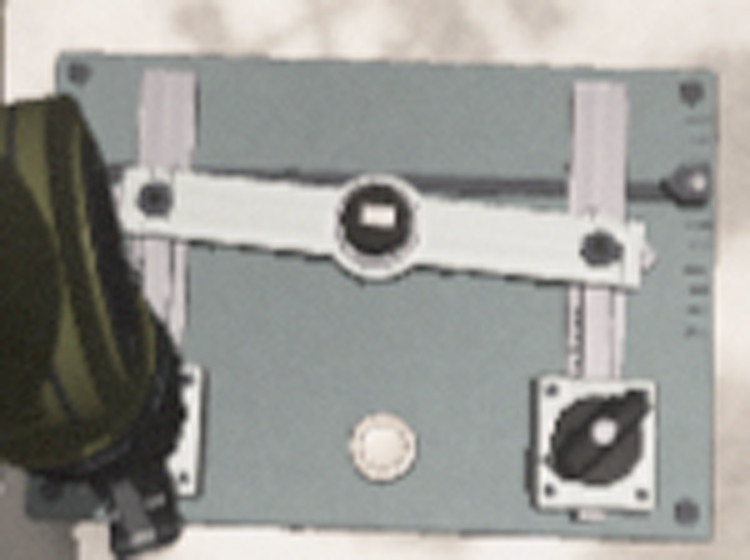

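```bash
python3 - <<'E'
from h import *
im=cv2.imread("pics/t1.png");im2=cv2.imread("pics/s1.png")
cv2.imwrite("pics/z1.png",np.hstack([cv2.resize(im[130:330,40:140],None,fx=4,fy=4)[:600],cv2.resize(im[130:330,640:740],None,fx=4,fy=4)[:600]])[:600])
cv2.imwrite("pics/z2.png",np.hstack([cv2.resize(im2[440:560,140:260],None,fx=3.3,fy=3.3),cv2.resize(im2[20:140,320:440],None,fx=3.3,fy=3.3)]))
ST=(568.5,-56.5,-0.0585)
c,s=np.cos(ST[2]),np.sin(ST[2])
def st(p,z,n="top",k=5,o=(184.6,129.6)):
    w=world(n,np.array(p)/k+o,z)[:2]-ST[:2]; return np.round([c*w[0]+s*w[1],-s*w[0]+c*w[1]],1)
for z in (12,24,30,36): print(z,[st(p,z) for p in((103,306),(655,323),(95,167),(662,188))])
E
```

```text
12 [array([-26.3, 125.2]), array([ -26.1, -127.9]), array([ 39.1, 132.9]), array([  37.3, -130.3])]
24 [array([-28.3, 123.1]), array([ -28.1, -126.6]), array([ 36.2, 130.7]), array([  34.4, -129. ])]
30 [array([-29.3, 122.1]), array([ -29.1, -126. ]), array([ 34.8, 129.6]), array([  33. , -128.3])]
36 [array([-30.4, 121.1]), array([ -30.2, -125.4]), array([ 33.3, 128.5]), array([  31.5, -127.7])]
```

View pics/z1.png

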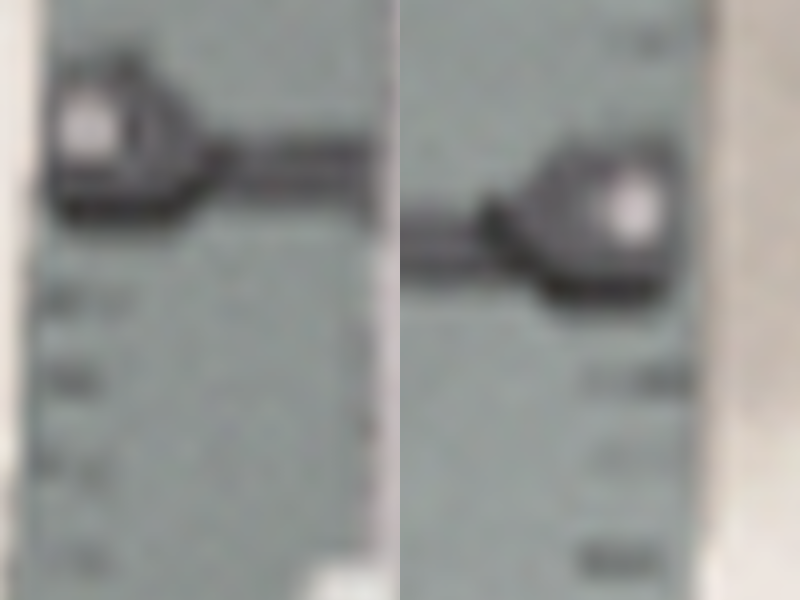

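View pics/z2.png

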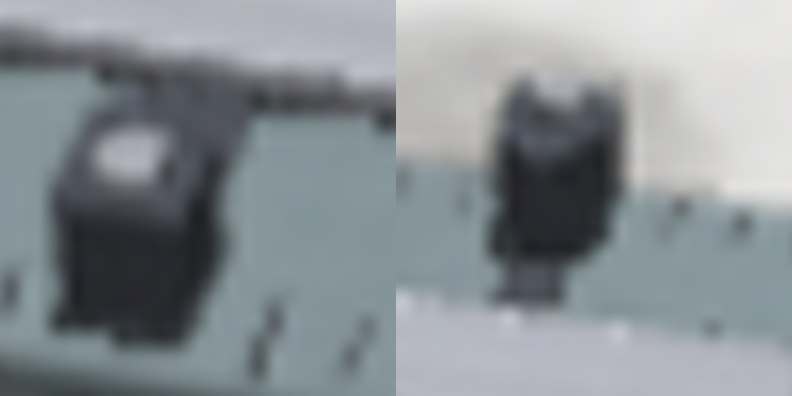

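```bash
python3 - <<'E'
from h import *
ST=(568.5,-56.5,-0.0585)
c,s=np.cos(ST[2]),np.sin(ST[2])
def st(p,z,n="top",k=5,o=(184.6,129.6)):
    w=world(n,np.array(p)/k+o,z)[:2]-ST[:2]; return np.round([c*w[0]+s*w[1],-s*w[0]+c*w[1]],1)
print("line",[st(p,12) for p in((112.5,173),(250,178),(380,183),(500,187.5),(652.5,191))])
print("corn",[st(p,12) for p in((58,55),(718,70),(28,520),(708,541))])
for z in (30,36,42):print("tip",z,st((93.75,166),z),st((661,184),z))
ST=(565.2,-53.9,-0.0585)
S=dict(n="side",k=4.7,o=(154.6,174.6))
print("side line",[st(p,12,**S) for p in((233,410),(285,292),(340,163))])
print("side corn",[st(p,12,**S) for p in((25,532),(258,60),(610,635),(712,120))])
E
```

```text
line [array([ 36.5, 124.5]), array([36.1, 60.5]), array([35.6,  0.1]), array([ 35.2, -55.5]), array([  35.7, -125.9])]
corn [array([ 92.5, 153.5]), array([  94.6, -155.6]), array([-125.2,  153.2]), array([-124.4, -152.9])]
tip 30 [ 35.2 130.2] [  34.8 -127.9]
tip 36 [ 33.8 129.1] [  33.4 -127.2]
tip 42 [ 32.3 128.1] [  31.9 -126.6]
side line [array([36.7, 77.8]), array([35.7,  5.6]), array([ 35.1, -84.9])]
side corn [array([ 92.6, 155.7]), array([  93. , -154.2]), array([-124.1,  157.1]), array([-124.2, -155.3])]
```

Emit:
move_arm([
  [50,0,0,0,0],
  [50,0,0,0,0],
  [50,0,0,-0.6,0],
  [50,0,0,-1.2,0],
  [50,-0.9,-0.4,-1.3,-0.5],
  [50,-2.2,-0.9,-1.3,-1.3],
  [50,-3.5,-1.4,-1.3,-2.0],
  [50,-4.3,-1.7,-1.3,-2.3],
])

```text
time: 12.75
tool_pos: [475.2, -138.8, 135.6]
orientation: [-0.0, 0.416, 0.909, -0.001]
ft_force: [1.1, 0.6, 0.6]
grip_width: 42.4
```

Emit:
move_arm([
  [50,-0.3,-0.1,0,0],
  [50,-0.3,-0.1,0,0],
  [50,-0.3,-0.1,0,0],
  [50,-0.3,-0.1,0,0],
  [50,-0.3,-0.1,0,0],
  [50,-0.3,-0.1,0,0],
  [50,-0.3,-0.1,0,0],
  [50,-0.3,-0.1,0,0],
])

```text
time: 13.75
tool_pos: [480.9, -147.1, 135.9]
orientation: [-0.0, 0.415, 0.91, 0.0]
ft_force: [-0.1, -0.0, -0.9]
grip_width: 42.6
```

```bash
python3 mv.py R 84 0.8
```

```text
time 13.75 pos [ 480.9 -147.1  135.9] ang(knob) 0.798 q [ 0.29  0.73 -0.14  2.04  0.25  0.39  0.67] F [-0.1 -0.  -0.9] M [-0.03  0.03 -0.  ] w 42.6
tilt [ 0.  0. -1.] shift units [ 0.019 -0.147  1.296] turn units 0.012
```

Emit:
move_arm([
  [50,0.02,-0.14,0.2,0],
  [50,0.02,-0.14,0.7,0],
  [50,0.02,-0.14,1.27,0],
  [50,0.02,-0.14,1.27,0],
  [20,0.02,-0.14,1.27,0],
  [5,0.02,-0.14,1.27,0],
  [5,0.02,-0.14,1.27,0],
  [5,0.02,-0.14,1.27,0],
])

```text
time: 14.75
tool_pos: [476.5, -150.3, 85.8]
orientation: [0.001, 0.415, 0.91, 0.0]
ft_force: [-0.5, -0.0, 5.8]
grip_width: 13.3
```

```bash
python3 mv.py R 84 1.5
```

```text
time 14.75 pos [ 476.5 -150.3   85.8] ang(knob) 0.798 q [ 0.27  0.82 -0.09  2.07  0.28  0.26  0.65] F [-0.5 -0.   5.8] M [-0.01  0.13 -0.08] w 13.3
tilt [ 0.001 -0.    -1.   ] shift units [ 0.008 -0.01   0.044] turn units 4.021
```

Emit:
move_arm([
  [5,0.0,0.0,0.02,0.6],
  [5,0.0,0.0,0.02,1.2],
  [5,0.0,0.0,0.02,1.8],
  [5,0.0,0.0,0.02,2.4],
  [5,0.0,0.0,0.02,3.0],
  [5,0.0,0.0,0.02,3.6],
  [5,0.0,0.0,0.02,4.0],
  [5,0.0,0.0,0.02,4.0],
])

```text
time: 15.75
tool_pos: [477.1, -150.1, 85.7]
orientation: [0.001, 0.702, 0.713, 0.001]
ft_force: [-1.1, 0.5, 13.3]
grip_width: 13.1
```

```bash
python3 mv.py R 84 1.5; python3 mv.py L 135 1.2; python3 - <<'E'
from h import *
crop("top",185,130,335,242,5,"t8")
crop("side",155,175,325,315,4.7,"s8")
E
```

```text
time 15.75 pos [ 477.1 -150.1   85.7] ang(knob) 1.497 q [ 0.2   0.83  0.01  2.07 -0.05  0.24  0.27] F [-1.1  0.5 13.3] M [ 0.2   0.18 -0.07] w 13.1
tilt [ 0.003 -0.    -1.   ] shift units [-0.007 -0.028  0.042] turn units 0.02
time 15.75 pos [ 477.1 -150.1   85.7] ang(knob) 1.497 q [ 0.2   0.83  0.01  2.07 -0.05  0.24  0.27] F [-1.1  0.5 13.3] M [ 0.2   0.18 -0.07] w 13.1
tilt [ 0.003 -0.    -1.   ] shift units [ 4.979  0.346 -1.233] turn units -1.699
```

View pics/s8.png

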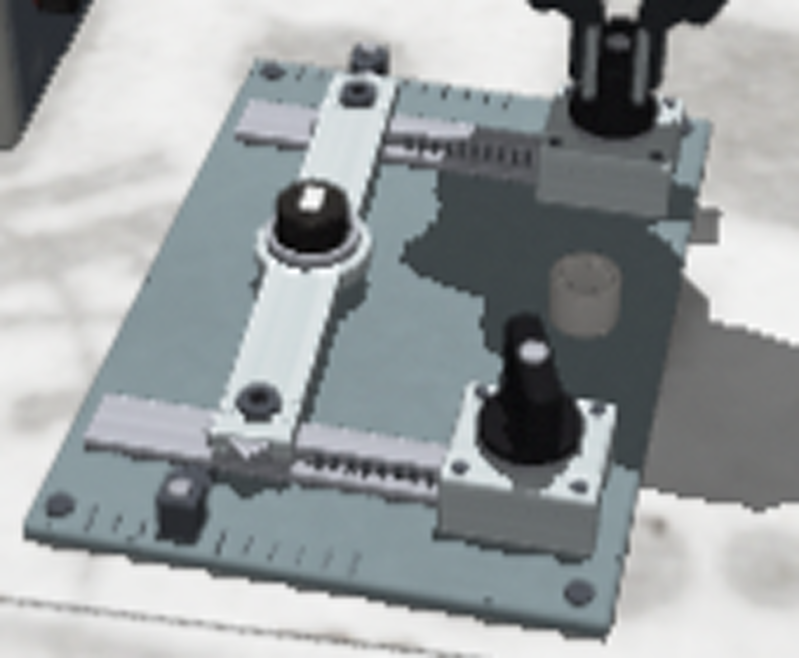

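View pics/t8.png

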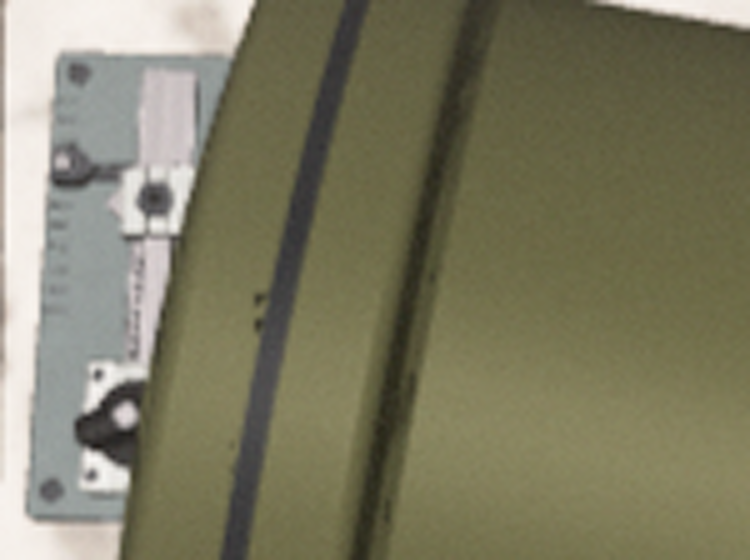

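Left nose is at (107,203), its pointer tip is at about (94,166), so about 17 mm remain. Next I take the left knob to about 1.55 rad.

Emit:
move_arm([
  [50,0,0,0,0],
  [50,0,0,0,0],
  [50,0,0,-0.6,0],
  [50,0,0,-1.2,0],
  [50,0.9,0.1,-1.3,-0.4],
  [50,2.1,0.2,-1.3,-0.8],
  [50,3.3,0.3,-1.3,-1.3],
  [50,4.3,0.34,-1.3,-1.7],
])

```text
time: 16.85
tool_pos: [487.0, 24.2, 136.1]
orientation: [-0.0, 0.587, 0.81, 0.0]
ft_force: [0.2, -0.7, 1.2]
grip_width: 43.1
```

Emit:
move_arm([
  [50,0.5,0.0,0,0],
  [50,0.7,0.0,0,0],
  [50,0.7,0.0,0,0],
  [50,0.7,0.0,0,0],
  [50,0.7,0.0,0,0],
  [50,0.7,0.0,0,0],
  [50,0.7,0.0,0,0],
  [50,0.7,0.0,0,0],
])

```text
time: 17.85
tool_pos: [478.4, 48.7, 136.3]
orientation: [-0.0, 0.588, 0.809, 0.0]
ft_force: [0.3, -0.2, 0.3]
grip_width: 42.7
```

```bash
python3 mv.py L 84 1.2
```

```text
time 17.85 pos [478.4  48.7 136.3] ang(knob) 1.199 q [-0.21  0.72  0.02  2.11 -0.04  0.32  0.16] F [ 0.3 -0.2  0.3] M [-0.01 -0.03  0.04] w 42.7
tilt [ 0.  0. -1.] shift units [-0.056  0.226  1.307] turn units 0.003
```

Emit:
move_arm([
  [50,-0.06,0.24,0,0],
  [50,-0.06,0.24,0.6,0],
  [50,-0.06,0.24,1.28,0],
  [50,-0.06,0.24,1.28,0],
  [20,-0.06,0.24,1.28,0],
  [5,-0.06,0.24,1.28,0],
  [5,-0.06,0.24,1.28,0],
  [5,-0.06,0.24,1.28,0],
])

```text
time: 18.85
tool_pos: [488.9, 49.4, 86.1]
orientation: [0.001, 0.588, 0.809, 0.001]
ft_force: [-0.1, -0.2, 7.6]
grip_width: 13.4
```

```bash
python3 mv.py L 84 1.55
```

```text
time 18.85 pos [488.9  49.4  86.1] ang(knob) 1.2 q [-0.2   0.82  0.01  2.1  -0.04  0.22  0.16] F [-0.1 -0.2  7.6] M [ 0.01  0.09 -0.  ] w 13.4
tilt [ 0.002  0.    -1.   ] shift units [ 0.007 -0.03   0.052] turn units 2.008
```

Emit:
move_arm([
  [5,0.0,0.0,0.0,0.4],
  [5,0.0,0.0,0.0,0.8],
  [5,0.0,0.0,0.0,1.2],
  [5,0.0,0.0,0.0,1.6],
  [5,0.0,0.0,0.0,2.0],
  [5,0.0,0.0,0.0,2.0],
  [5,0.0,0.0,0.0,2.0],
  [5,0.0,0.0,0.0,2.0],
])

```text
time: 19.85
tool_pos: [489.2, 49.4, 86.0]
orientation: [0.001, 0.72, 0.694, 0.001]
ft_force: [-0.3, 0.1, 6.1]
grip_width: 12.9
```

```bash
python3 mv.py L 84 1.55;  python3 - <<'E'
from h import *
crop("top",190,140,330,200,5.7,"t9")
crop("side",160,180,240,300,5,"s9")
E
```

```text
time 19.85 pos [489.2  49.4  86. ] ang(knob) 1.549 q [-0.23  0.82  0.06  2.1  -0.2   0.22 -0.03] F [-0.3  0.1  6.1] M [-0.04  0.04 -0.05] w 12.9
tilt [ 0.002  0.    -1.   ] shift units [-0.004 -0.037  0.051] turn units 0.007
```

View pics/s9.png

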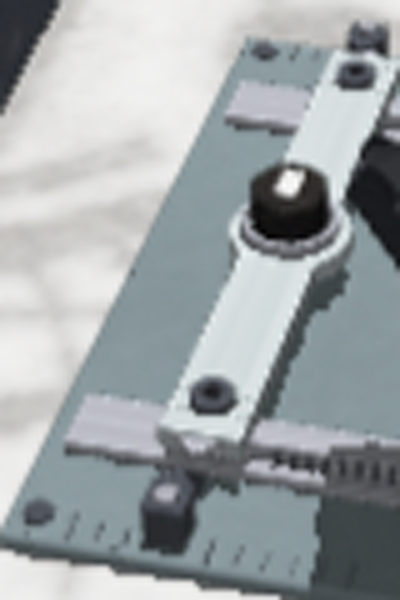

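View pics/t9.png

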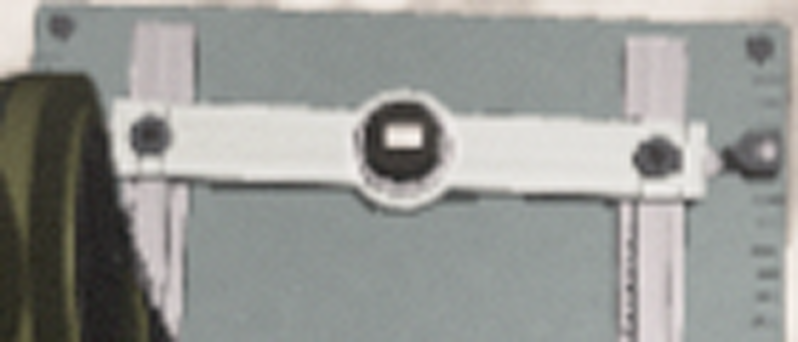

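Right nose is at (718,163) and its pointer tip at (725,157), so about 2.5 mm short. I'll go to the right knob, which also exposes the left pair.

```bash
python3 mv.py R 136 1.5
```

```text
time 19.95 pos [489.2  49.4  86.1] ang(knob) 1.549 q [-0.23  0.82  0.06  2.1  -0.2   0.22 -0.03] F [-0.   0.5  6.3] M [-0.02 -0.01 -0.1 ] w 13.4
tilt [ 0.003  0.    -1.   ] shift units [-5.003 -0.144 -1.251] turn units -0.279
```

Emit:
move_arm([
  [50,0,0,0,0],
  [50,0,0,0,0],
  [50,0,0,-0.6,0],
  [50,0,0,-1.2,0],
  [50,-0.9,-0.1,-1.3,-0.1],
  [50,-2.1,-0.1,-1.3,-0.2],
  [50,-3.3,-0.11,-1.3,-0.28],
  [50,-4.3,-0.11,-1.3,-0.28],
])

```text
time: 20.95
tool_pos: [477.2, -124.3, 137.0]
orientation: [0.0, 0.703, 0.711, -0.0]
ft_force: [0.4, 0.4, 0.7]
grip_width: 42.9
```

Emit:
move_arm([
  [50,-0.5,0.0,0,0],
  [50,-0.7,0.0,0,0],
  [50,-0.7,0.0,0,0],
  [50,-0.7,0.0,0,0],
  [50,-0.7,0.0,0,0],
  [50,-0.7,0.0,0,0],
  [50,-0.7,0.0,0,0],
  [50,-0.7,0.0,0,0],
])

```text
time: 21.95
tool_pos: [478.0, -150.3, 137.1]
orientation: [-0.0, 0.703, 0.712, 0.0]
ft_force: [-0.1, -0.8, -0.3]
grip_width: 42.3
```

```bash
python3 mv.py R 86 1.5;  python3 - <<'E'
from h import *
crop("top",190,140,260,200,10,"t10")
crop("side",160,180,240,300,5,"s10")
E
```

```text
time 21.95 pos [ 478.  -150.3  137.1] ang(knob) 1.499 q [ 0.2   0.73  0.03  2.05 -0.05  0.37  0.28] F [-0.1 -0.8 -0.3] M [-0.04 -0.01  0.02] w 42.3
tilt [-0.  0. -1.] shift units [-1.000e-03 -5.000e-02  1.277e+00] turn units 0.003
```

View pics/s10.png

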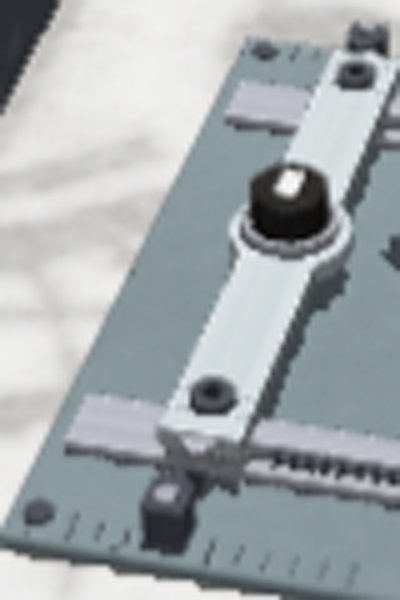

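View pics/t10.png

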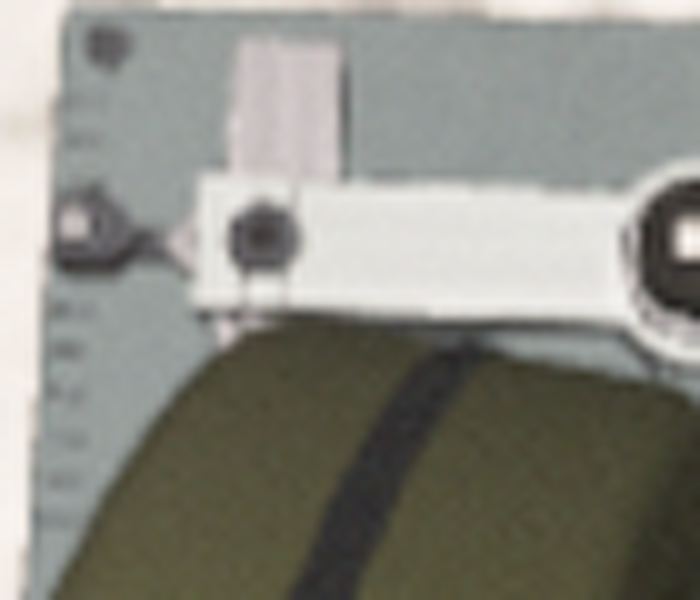

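Left nose is at (172,240) and its pointer tip at (137,236), so about 0.8 mm short. I'll turn the right knob to about 1.57.

Emit:
move_arm([
  [50,0,-0.03,0,0],
  [50,0,-0.03,0.6,0],
  [50,0,-0.03,1.27,0],
  [50,0,-0.03,1.27,0],
  [20,0,-0.03,1.27,0],
  [5,0,-0.03,1.27,0],
  [5,0,-0.03,1.27,0],
  [5,0,-0.03,1.27,0],
])

```text
time: 23.05
tool_pos: [477.2, -150.6, 87.3]
orientation: [0.001, 0.703, 0.712, 0.0]
ft_force: [-0.3, -0.4, 6.9]
grip_width: 13.2
```

```bash
python3 mv.py R 86 1.57
```

```text
time 23.05 pos [ 477.2 -150.6   87.3] ang(knob) 1.499 q [ 0.2   0.82  0.02  2.07 -0.05  0.25  0.28] F [-0.3 -0.4  6.9] M [-0.02  0.23  0.06] w 13.2
tilt [ 0.001 -0.    -1.   ] shift units [ 0.005 -0.03   0.032] turn units 0.404
```

Turn it 0.4, release, and go to the left knob.

Emit:
move_arm([
  [5,0,0,0,0.1],
  [5,0,0,0,0.2],
  [5,0,0,0,0.3],
  [5,0,0,0,0.4],
  [5,0,0,0,0.4],
  [5,0,0,0,0.4],
  [5,0,0,0,0.4],
  [5,0,0,0,0.4],
])

```text
time: 24.05
tool_pos: [477.2, -150.6, 87.3]
orientation: [0.001, 0.727, 0.687, 0.0]
ft_force: [-1.0, 0.0, 6.1]
grip_width: 13.3
```

```bash
python3 mv.py L 136 1.55
```

```text
time 24.05 pos [ 477.2 -150.6   87.3] ang(knob) 1.57 q [ 0.2   0.82  0.03  2.07 -0.08  0.25  0.24] F [-1.   0.   6.1] M [ 0.05  0.13 -0.08] w 13.3
tilt [ 0.002 -0.    -1.   ] shift units [ 5.003 -0.023 -1.22 ] turn units -0.113
```

Emit:
move_arm([
  [50,0,0,0,0],
  [50,0,0,0,0],
  [50,0,0,-0.6,0],
  [50,0,0,-1.2,0],
  [50,0.9,0.0,-1.25,-0.1],
  [50,2.1,0.0,-1.25,-0.1],
  [50,3.3,0.02,-1.25,-0.1],
  [50,4.3,0.02,-1.25,-0.1],
])

```text
time: 25.05
tool_pos: [487.5, 23.5, 136.2]
orientation: [-0.0, 0.721, 0.693, 0.0]
ft_force: [0.8, -0.1, -0.1]
grip_width: 43.1
```

Emit:
move_arm([
  [50,0.5,0.0,0,0],
  [50,0.7,0.0,0,0],
  [50,0.7,0.0,0,0],
  [50,0.7,0.0,0,0],
  [50,0.7,0.0,0,0],
  [50,0.7,0.0,0,0],
  [50,0.7,0.0,0,0],
  [50,0.7,0.0,0,0],
])

```text
time: 26.05
tool_pos: [488.5, 49.2, 136.3]
orientation: [-0.0, 0.721, 0.693, 0.0]
ft_force: [0.2, 0.2, 0.0]
grip_width: 42.6
```

```bash
python3 mv.py L 87 1.55;  python3 - <<'E'
from h import *
crop("top",270,140,330,200,10,"t11")
E
```

```text
time 26.05 pos [488.5  49.2 136.3] ang(knob) 1.552 q [-0.25  0.73  0.1   2.08 -0.19  0.34 -0.04] F [0.2 0.2 0. ] M [-0.01 -0.03 -0.05] w 42.6
tilt [ 0.  0. -1.] shift units [ 0.    -0.02   1.232] turn units -0.011
```

View pics/t11.png

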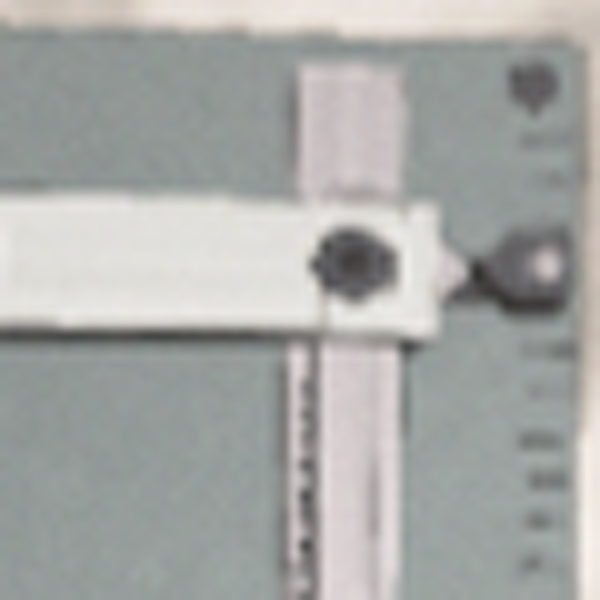

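Right nose is at (465,268) and its pointer tip at (485,270), so they are level to within about 0.3 mm. I'll grip the left knob and add about 0.02 rad.

Emit:
move_arm([
  [50,0,0,0,0],
  [50,0,0,0.6,0],
  [50,0,0,1.24,0],
  [50,0,0,1.24,0],
  [20,0,0,1.24,0],
  [5,0,0,1.24,0],
  [5,0,0,1.24,0],
  [5,0,0,1.24,0.0],
])

```text
time: 27.1
tool_pos: [489.2, 49.3, 87.6]
orientation: [0.001, 0.721, 0.693, 0.001]
ft_force: [-0.2, -0.5, 7.8]
grip_width: 13.0
```

```bash
python3 mv.py L 87 1.57;  python3 - <<'E'
from h import *
crop("side",175,250,225,300,12,"s12")
crop("side",220,175,270,215,12,"s12b")
E
```

```text
time 27.1 pos [489.2  49.3  87.6] ang(knob) 1.552 q [-0.23  0.82  0.06  2.1  -0.21  0.23 -0.03] F [-0.2 -0.5  7.8] M [-0.02  0.08  0.02] w 13.0
tilt [ 0.002  0.    -1.   ] shift units [-0.002 -0.037  0.016] turn units 0.104
```

View pics/s12.png

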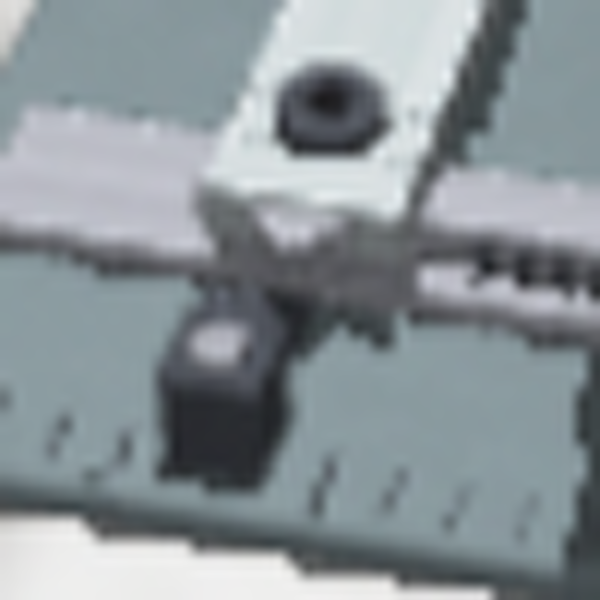

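View pics/s12b.png

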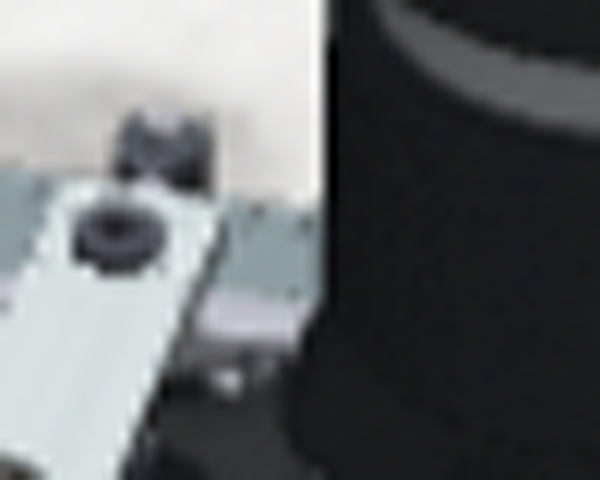

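```bash
python3 - <<'E'
from h import *
ST={"top":(568.5,-56.5,-0.0585),"side":(565.2,-53.9,-0.0595)}
cr={"t1":("top",5,(185,130)),"s1":("side",4.7,(155,175)),"s12":("side",12,(175,250)),"t10":("top",10,(190,140)),"t11":("top",10,(270,140)),"s12b":("side",12,(220,175))}
def pj(c,P):
    n,k,o=cr[c]; return ((pix(n,stage(*ST[n],P))-o+.4)*k).round(0).tolist()
for c in("t1","s1"):
  for z in(20,24,28,32,36): print(c,z,pj(c,[[-30,123,z],[-30,-126,z]]))
for c in ("s12","t10"):
  for x in(32,34,36):
    for z in(12,24,36): print(c,x,z,pj(c,[[x,123,z],[x,130,z],[x,140,z]]))
E
python3 - <<'E'
import cv2
im=cv2.imread('pics/s1.png');cv2.imwrite('pics/z3.png',cv2.resize(im[420:560,140:440],None,fx=2.6,fy=2.6))
E
```

```text
t1 20 [[104.0, 311.0], [653.0, 329.0]]
t1 24 [[103.0, 310.0], [654.0, 327.0]]
t1 28 [[102.0, 308.0], [655.0, 326.0]]
t1 32 [[100.0, 307.0], [655.0, 324.0]]
t1 36 [[99.0, 305.0], [656.0, 323.0]]
s1 20 [[372.0, 506.0], [501.0, 115.0]]
s1 24 [[372.0, 499.0], [501.0, 108.0]]
s1 28 [[371.0, 491.0], [501.0, 101.0]]
s1 32 [[371.0, 483.0], [501.0, 94.0]]
s1 36 [[371.0, 475.0], [502.0, 87.0]]
s12 32 12 [[297.0, 362.0], [283.0, 397.0], [262.0, 447.0]]
s12 32 24 [[293.0, 304.0], [279.0, 338.0], [258.0, 388.0]]
s12 32 36 [[289.0, 245.0], [274.0, 279.0], [253.0, 329.0]]
s12 34 12 [[284.0, 360.0], [270.0, 395.0], [249.0, 444.0]]
s12 34 24 [[280.0, 302.0], [265.0, 336.0], [244.0, 386.0]]
s12 34 36 [[275.0, 243.0], [261.0, 277.0], [240.0, 326.0]]
s12 36 12 [[271.0, 358.0], [256.0, 392.0], [236.0, 442.0]]
s12 36 24 [[266.0, 300.0], [252.0, 334.0], [231.0, 384.0]]
s12 36 36 [[262.0, 241.0], [247.0, 275.0], [226.0, 324.0]]
t10 32 12 [[180.0, 265.0], [150.0, 264.0], [108.0, 263.0]]
t10 32 24 [[172.0, 253.0], [142.0, 252.0], [98.0, 251.0]]
t10 32 36 [[164.0, 240.0], [133.0, 239.0], [89.0, 238.0]]
t10 34 12 [[181.0, 257.0], [151.0, 256.0], [108.0, 254.0]]
t10 34 24 [[173.0, 244.0], [142.0, 243.0], [99.0, 242.0]]
t10 34 36 [[165.0, 232.0], [134.0, 231.0], [90.0, 230.0]]
t10 36 12 [[182.0, 248.0], [151.0, 247.0], [109.0, 246.0]]
t10 36 24 [[173.0, 236.0], [143.0, 235.0], [100.0, 234.0]]
t10 36 36 [[165.0, 223.0], [134.0, 222.0], [90.0, 221.0]]
```

View pics/z3.png

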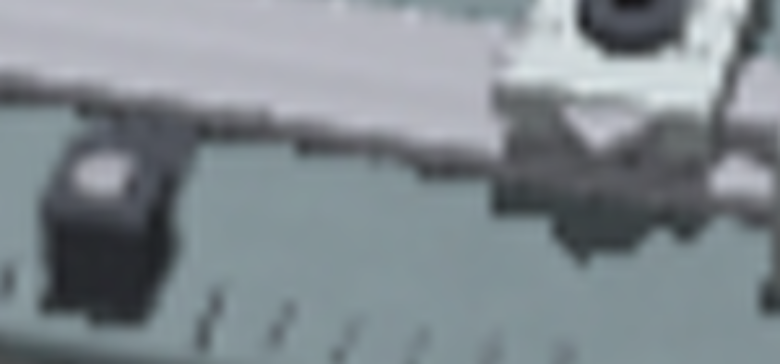

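```bash
python3 - <<'E'
from h import *
from scipy.optimize import least_squares
ST={"top":(568.5,-56.5,-0.0585),"side":(565.2,-53.9,-0.0595)}
def tri(t,kt,ot,s,ks,os_):
    o={"top":np.array(t)/kt+ot-.4,"side":np.array(s)/ks+os_-.4}
    f=lambda P:np.concatenate([(pix(n,stage(*ST[n],[P]))-o[n])[0] for n in o])
    r=least_squares(f,[30,130,25]);return r.x.round(1),r.fun.round(2)
a=(5,(185,130));b=(4.7,(155,175))
print("Ldot",tri((62.5,162.5),*a,(179.6,486.5),*b))
print("Rdot",tri((698.75,182),*a,(368,47),*b))
print("Lnose0",tri((103,306),*a,(370,478),*b))
print("Lpin0",tri((150,304),*a,(383,420),*b))
print("Rpin0",tri((600,320),*a,(489,110),*b))
print("Lnose now",tri((172,240),10,(190,140),(298,245),12,(175,250)))
print("Lpin now",tri((263,237),10,(190,140),(330,105),12,(175,250)))
print("Ldot now",tri((75,225),10,(190,140),(217,340),12,(175,250)))
print("Rpin now",tri((353,263),10,(270,140),(118,240),12,(220,175)))
print("Rdot now",tri((546,264),10,(270,140),(165,122),12,(220,175)))
E
```

```text
Ldot (array([ 35.6, 143.5,  35.9]), array([-0.02, -0.28,  0.2 ,  0.06]))
Rdot (array([  35.9, -144.2,   35. ]), array([-0.02, -0.35,  0.33,  0.09]))
Lnose0 (array([-29.4, 121.6,  33. ]), array([-0.01, -0.2 ,  0.15,  0.04]))
Lpin0 (array([-29.1,  99.4,  41.1]), array([-0.01, -0.25,  0.19,  0.05]))
Rpin0 (array([ -29.7, -100.5,   40.9]), array([-0.01, -0.32,  0.29,  0.07]))
Lnose now (array([ 31.7, 121.3,  34.6]), array([ 0.02,  0.35, -0.26, -0.08]))
Lpin now (array([32.4, 99.8, 41.9]), array([-0.01, -0.13,  0.1 ,  0.03]))
Ldot now (array([ 35.7, 143.5,  36.2]), array([-0.02, -0.36,  0.26,  0.08]))
Rpin now (array([  33.1, -100.2,   39.7]), array([-0.01, -0.11,  0.1 ,  0.03]))
Rdot now (array([  35.3, -143.9,   35. ]), array([-0.01, -0.11,  0.1 ,  0.03]))
```

```bash
python3 - <<'E'
from h import *
a=np.mean([optics.grab_frame("side").astype(float) for _ in range(3)],0).astype(np.uint8)[:,:,::-1]
b=optics.grab_frame("top")[:,:,::-1]
A=cv2.resize(a[268:298,180:210],None,fx=20,fy=20,interpolation=cv2.INTER_LANCZOS4)
B=cv2.resize(b[155:175,305:330],None,fx=24,fy=24,interpolation=cv2.INTER_LANCZOS4)
cv2.imwrite("pics/zA.png",A);cv2.imwrite("pics/zB.png",B)
E
```

```text
(no output)
```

View pics/zA.png

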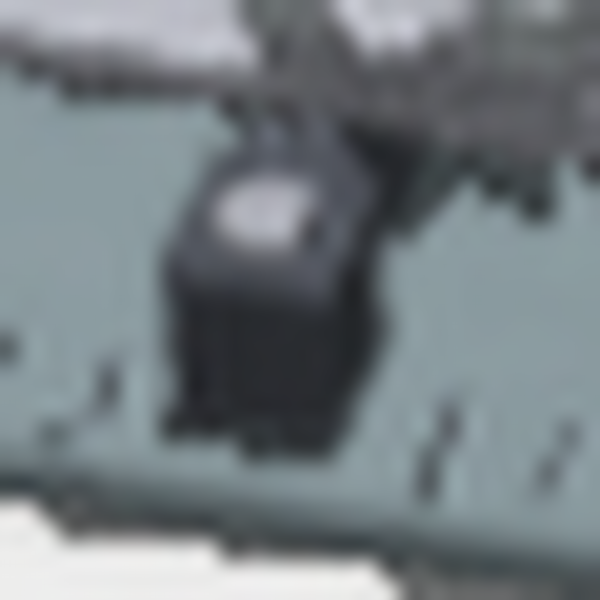

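View pics/zB.png

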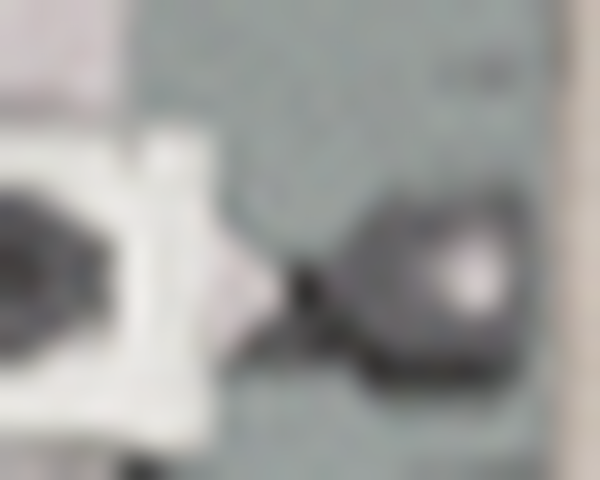

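In the enlargement, the right pointer's top face is centred at row 268 and the nose at row 288, at 10 px/mm. That is about 2 mm short. Triangulating the pointer's screw dots agrees: index travel is about 65 mm, so both knobs should stand near 1.62 rad. I'll turn left by 0.4 units.

Emit:
move_arm([
  [5,0,0,0,0.1],
  [5,0,0,0,0.2],
  [5,0,0,0,0.3],
  [5,0,0,0,0.4],
  [5,0,0,0,0.4],
  [5,0,0,0,0.4],
  [5,0,0,0,0.4],
  [5,0,0,0,0.4],
])

```text
time: 28.4
tool_pos: [489.2, 49.3, 87.6]
orientation: [0.001, 0.745, 0.667, 0.001]
ft_force: [-0.5, -0.9, 7.7]
grip_width: 13.3
```

```bash
python3 mv.py R 136 1.57
```

```text
time 28.4 pos [489.2  49.3  87.6] ang(knob) 1.622 q [-0.24  0.82  0.07  2.1  -0.24  0.23 -0.06] F [-0.5 -0.9  7.7] M [-0.07  0.1  -0.06] w 13.3
tilt [ 0.002  0.    -1.   ] shift units [-4.997  0.221 -1.211] turn units -0.298
```

Emit:
move_arm([
  [50,0,0,0,0],
  [50,0,0,0,0],
  [50,0,0,-0.6,0],
  [50,0,0,-1.2,0],
  [50,-0.9,0.05,-1.25,-0.1],
  [50,-2.1,0.1,-1.25,-0.2],
  [50,-3.3,0.2,-1.25,-0.3],
  [50,-4.3,0.25,-1.25,-0.3],
])

```text
time: 29.4
tool_pos: [479.4, -124.8, 136.6]
orientation: [0.0, 0.727, 0.686, -0.0]
ft_force: [1.0, -0.8, -0.2]
grip_width: 42.3
```

Emit:
move_arm([
  [50,-0.5,0.0,0,0],
  [50,-0.7,0.0,0,0],
  [50,-0.7,0.0,0,0],
  [50,-0.7,0.0,0,0],
  [50,-0.7,0.0,0,0],
  [50,-0.7,0.0,0,0],
  [50,-0.7,0.0,0,0],
  [50,-0.7,0.0,0,0],
])

```text
time: 30.4
tool_pos: [478.1, -150.6, 136.7]
orientation: [-0.0, 0.727, 0.687, 0.0]
ft_force: [-0.9, -0.0, 1.1]
grip_width: 42.6
```

```bash
python3 mv.py R 87 1.57;  python3 - <<'E'
from h import *
b=optics.grab_frame("top")[:,:,::-1]
cv2.imwrite("pics/zC.png",cv2.resize(b[150:175,192:217],None,fx=24,fy=24,interpolation=cv2.INTER_LANCZOS4))
E
```

```text
time 30.4 pos [ 478.1 -150.6  136.7] ang(knob) 1.569 q [ 0.19  0.73  0.04  2.05 -0.08  0.37  0.24] F [-0.9 -0.   1.1] M [ 0.07 -0.01  0.01] w 42.6
tilt [ 0.  0. -1.] shift units [ 0.004 -0.053  1.242] turn units 0.005
```

View pics/zC.png

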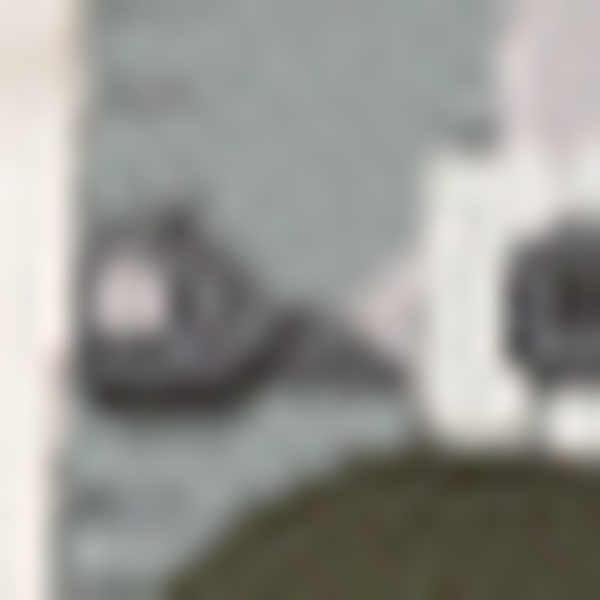

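Left nose apex is at (355,305) and its pointer axis at about row 302, so they are level to within about 0.3 mm. Next I turn the right knob to 1.62.

Emit:
move_arm([
  [50,0,-0.03,0,0],
  [50,0,-0.03,0.6,0],
  [50,0,-0.03,1.24,0],
  [50,0,-0.03,1.24,0],
  [20,0,-0.03,1.24,0],
  [5,0,-0.03,1.24,0],
  [5,0,-0.03,1.24,0],
  [5,0,-0.03,1.24,0],
])

```text
time: 31.45
tool_pos: [477.2, -150.9, 88.1]
orientation: [0.001, 0.727, 0.687, 0.0]
ft_force: [-0.3, 0.1, 6.5]
grip_width: 13.0
```

Emit:
move_arm([
  [5,0,0,0,0.1],
  [5,0,0,0,0.2],
  [5,0,0,0,0.3],
  [5,0,0,0,0.3],
  [5,0,0,0,0.3],
  [5,0,0,0,0.3],
  [5,0,0,0,0.3],
  [5,0,0,0,0.3],
])

```text
time: 32.45
tool_pos: [477.2, -150.9, 88.0]
orientation: [0.001, 0.745, 0.667, 0.0]
ft_force: [-1.4, -0.2, 6.5]
grip_width: 12.9
```

Emit:
move_arm([
  [50,0,0,0,0],
  [50,0,0,0,0],
  [50,0,0,-0.6,0],
  [50,0,0,-1.2,0],
  [50,0,0,-2.0,0],
  [50,0,-0.5,-2.5,0],
  [50,0,-1.5,-2.8,0],
  [50,0,-2.0,-2.8,0],
])

```text
time: 33.45
tool_pos: [395.4, -141.8, 199.8]
orientation: [-0.0, 0.745, 0.667, -0.0]
ft_force: [0.6, 0.8, -1.3]
grip_width: 42.9
```

```bash
python3 mv.py R 87 1.62
```

```text
time 33.45 pos [ 395.4 -141.8  199.8] ang(knob) 1.622 q [ 0.19  0.55  0.07  2.23 -0.1   0.37  0.23] F [ 0.6  0.8 -1.3] M [ 0.02  0.02 -0.01] w 42.9
tilt [-0.  0. -1.] shift units [0.008 2.028 2.82 ] turn units -0.012
```

Emit:
move_arm([
  [50,1,-0.2,0,0],
  [50,2,-0.4,0,0],
  [50,3,-0.4,0,0],
  [50,4,-0.4,-0.2,0],
  [50,5,-0.4,-0.5,0],
  [50,6,-0.4,-0.5,0],
  [50,7,-0.4,-0.5,0],
  [50,7.5,-0.4,-0.5,0],
])

```text
time: 34.45
tool_pos: [414.3, 160.7, 219.1]
orientation: [-0.0, 0.744, 0.669, 0.001]
ft_force: [1.3, -0.5, -0.4]
grip_width: 42.7
```

```bash
python3 - <<'E'
from h import *
b=optics.grab_frame("top")[:,:,::-1];a=optics.grab_frame("side")[:,:,::-1]
cv2.imwrite("pics/e1.png",cv2.resize(b[130:242,185:335],None,fx=5,fy=5,interpolation=cv2.INTER_CUBIC))
cv2.imwrite("pics/e2.png",np.hstack([cv2.resize(b[150:175,192:217],None,fx=16,fy=16,interpolation=cv2.INTER_LANCZOS4),cv2.resize(b[152:177,305:330],None,fx=16,fy=16,interpolation=cv2.INTER_LANCZOS4)]))
cv2.imwrite("pics/e3.png",cv2.resize(a[175:315,155:325],None,fx=4.7,fy=4.7,interpolation=cv2.INTER_CUBIC))
E
```

```text
(no output)
```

View pics/e1.png

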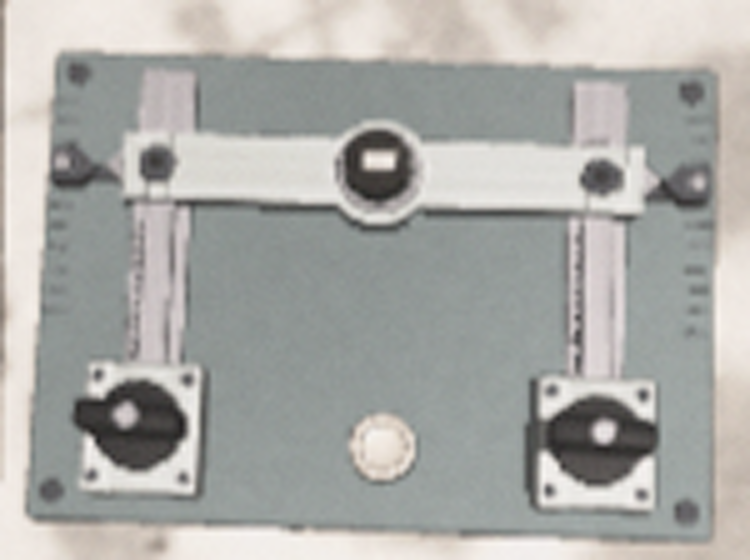

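View pics/e2.png

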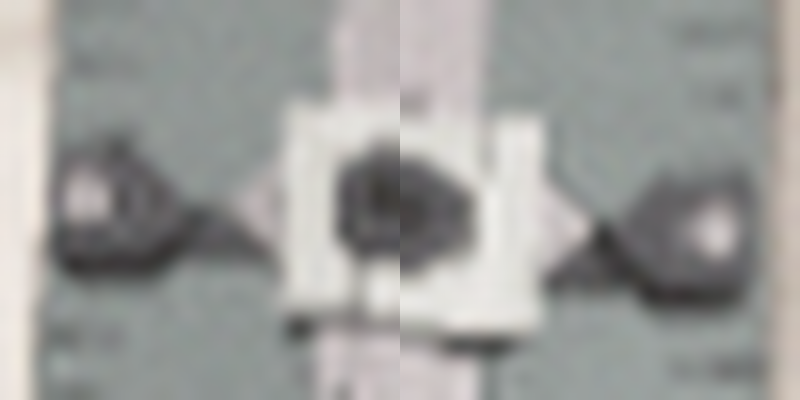

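View pics/e3.png

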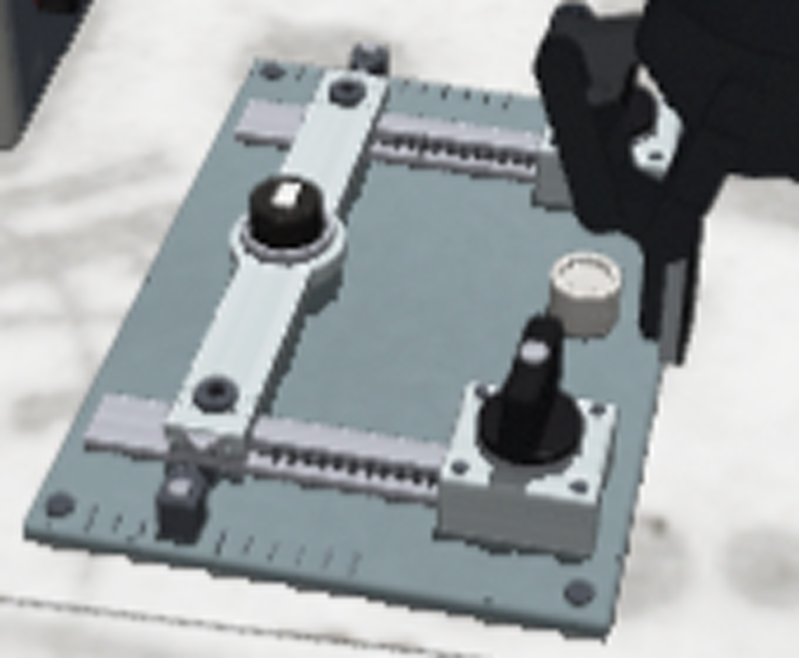

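The noses are at (237,205) and (590,228) in e2, and the pointer dots at (87,197) and (715,228). After slope and height correction both ends are level within about 0.3 mm. One cross-check in the side view:

```bash
python3 - <<'E'
from h import *
a=optics.grab_frame("side")[:,:,::-1]
cv2.imwrite("pics/e4.png",cv2.resize(a[250:300,175:225],None,fx=12,fy=12,interpolation=cv2.INTER_CUBIC))
ST=(565.2,-53.9,-0.0595)
for x in (33,34,35,36,37): print(x,((pix("side",stage(*ST,[[x,122.5,34.5],[x,100,41],[x,143.5,36],]))-[175,250]+.4)*12).round(0).tolist())
E
```

```text
33 [[284.0, 249.0], [327.0, 110.0], [239.0, 345.0]]
34 [[277.0, 248.0], [320.0, 109.0], [232.0, 344.0]]
35 [[270.0, 247.0], [314.0, 108.0], [225.0, 343.0]]
36 [[264.0, 246.0], [307.0, 107.0], [218.0, 342.0]]
37 [[257.0, 245.0], [301.0, 106.0], [212.0, 341.0]]
```

View pics/e4.png

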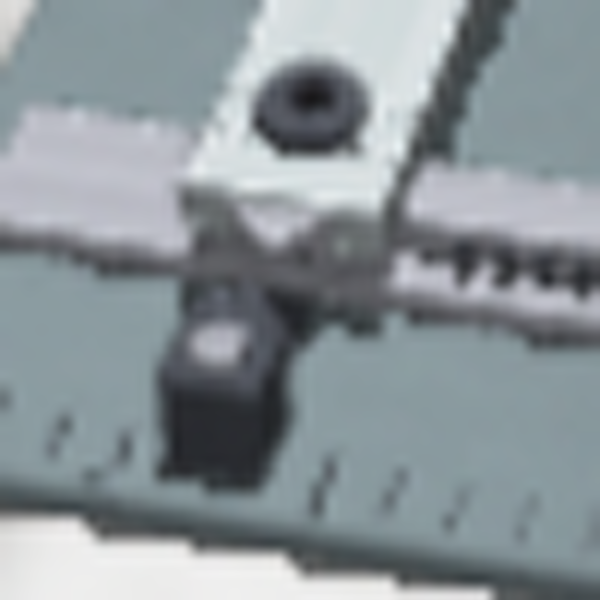

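```bash
python3 - <<'E'
from rig import *
s=state();print(s['time'],abs(s['qd']).max(),s['ft_force'])
print(sign_off())
E
```

```text
34.6 0.038313565208519064 [-0.23633487  0.54669565 -1.4417767 ]
the job is handed in; nothing more can be done
None
```

I wound the two wing knobs alternately until both crossbar ends were level with the pointers, to within about 1 mm, then handed the job in at 34.6 s. Both knobs stand at about 1.62 rad, which is about 65 mm of travel. The biggest difference between the two ends was about 16 mm, or roughly 4.6° out of square.

**Last checks:**
- **Level, top view:** both noses sit level with their pointers within about 0.3 mm after correcting for slope and height.
- **Level, side view (left end only):** this disagreed slightly, with the nose about 1 to 2 mm short. I put the true error at about 1 mm or less and did not trim further. I did not check the right end this way.
- **Plug:** it is where it started, at (383,448) in the enlarged top crop before and after.
- **Forces:** wrist readings stayed below about 15 N.
- **Carriage:** the robot never touched it. The gripper was clear of everything at hand-in.

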